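Rebuild the spacer stack on a bench drive head

ROBOT

A 6-joint arm with a two-finger parallel gripper is mounted at the origin on the work surface. World frame = base frame: x ahead of the robot, y to its left, z up, the work surface at z = 0. Lengths are in mm, angles in rad, forces in N, time in s.
With the tool pointing down it reaches from about 275 to 1000 mm from the base axis. Payload 8.4 kg.
Tool frame: the origin (TCP) lies at the very end of the fingers, on their centre line; the grasp point (between the pads) lies 19 mm behind it; z points along the fingers, y is the direction in which the jaws open and shut (so a half turn about z gives the same grasp; the last joint's range is limited). The gripper opens to 85 mm and grips with 20 to 120 N. Pads are 22 mm wide; open, the fingers measure 114 mm over their backs; the gripper's body (76 mm by 85 mm) begins 54 mm behind the grasp point. The pads swing forward as they close: fully open they stand 13 mm farther back than shut.
Start: joints at [1.34, 0.353, 1.633, -0, 1.155, -0.002], TCP at [141.754, 608.715, 231.281] pointing down, gripper open.
Joint ranges: [-2.63, 2.63], [-0.92, 2.1], [0.06, 2.66], [-1.3, 4.44], [0, 2.69], [-3.02, 3.02]. Speed limits (rad/s): [2.22, 2.22, 2.79, 3.14, 3.14, 3.14].

INTERFACE

Orientations are given as [roll, pitch, yaw] about the fixed x, y, z axes, in that order (R = Rz(yaw) Ry(pitch) Rx(roll)).
In Python, from rig import r gives the robot as it stands.
- The arm moves only by the tool jog_arm, never from a script. Its argument "increments" is text: rows parted by semicolons, each of 7 numbers parted by spaces: the shift along the tool's x, y, z in cm, then the turn, a rotation vector about the tool's x, y, z in rad, then the opening, from -1 (shut) to 1 (fully open). A call has exactly 8 rows; each row shifts and turns the commanded pose from where the row before left it, along the tool's axes as they then stand; what a row does not reach is not made up. A row lasts 1/10 s, in which the tool goes at most 50 mm and 8.59 degrees, less where a joint would pass 70% of its speed; a pose out of reach is approached as far as the arm can. A call with a gripper value outside its range is refused whole. The fingers move at their own pace and stop on an object; "squeeze" is the grip in N (left out, the last holds). Time passes only in rows, so rows that do not move let the fingers close, or fill a call up. It gives the time, the measured TCP pose, the force and the opening at its end, in the units of the state.
- r.sense(): the state, without advancing time (a new reading comes with each control period).
- r.grab_frame(name): name is "scene" or "top" or "wrist"; returns the picture (400x640x3 uint8, red, green, blue); there is no depth.
- r.camera_info(name): a dict with "K" (3x3 intrinsics, pixels), "rvec" (rotation vector, rad) and "tvec" (3), from world to camera coordinates, as OpenCV has them. Camera axes: x right, y down, z forward; pixel columns grow to the right and rows downward; lengths in mm; the calibration is good to about 2 mm. A picture is of the moment at which its call begins: read the wrist's pose just before it. camera_info takes no time and is no camera call; for the wrist camera it gives the pose at the moment of the call.
- r.sign_off(): hands the job in, once; it reports no verdict.
The state is a dict: "clock": time; "qpos": joint angles; "qvel": joint speeds; "joint_efforts": joint torques, N m; "eef_pos": TCP position; "tcp_rot": TCP orientation; "contact_force": force on the tool from outside, world axes, zero at the start; "wrist_torque": the same for the moment, N m; "opening": opening from 0.0 (shut) to 1.0 (fully open).
Only numpy, scipy, OpenCV 4.12 (cv2) and the standard library are available. Lean on these libraries where they do the work, as an engineer would, in place of code of your own. Each camera call takes 0.05 s, during which the arm holds its last target.

TASK

Put the notched spacer on the drive head's upright shaft, notches down, and gently feel for the angle at which it drops over the cross key and sits fully home on the flange; never force it (keep the push below about 25 N). Then lay the washer flat on top of the spacer, and swing the keeper over the washer right to its stop. Let go of everything and leave the beaker, the bottle and the screwdriver where they are.

Things in the scene. Friction and masses are not known exactly. Their poses are not given: they have to be found in the camera images.
- head: Drive head fixed to the bench: grey housing 165 x 130 x 40 mm. Origin on the bench under its shaft, z up, x towards the keeper's pivot. A square cross key, 6 mm wide, 38 mm long (19 mm to each side of the axis), lies across the shaft on the flange and stands 6.5 mm above it. Key, shaft and flange turn together, stiffly (0.25 N m); its angle is not given by this pose: the key lies anywhere from 20 to 70 deg counter-clockwise of x.
- seat (a point): Point on the shaft axis at the top of the round flange (50 mm across) on which the spacer must sit, 48 mm above the bench; z up, x towards the keeper's pivot.
- shaft_tip (a point): Tip of the upright steel shaft, 70 mm above the flange. Shaft 16 mm in diameter; its last 9 mm taper to 6 mm across.
- spacer (a point): Centre of the loose aluminium spacer, 20 mm above its underside; z up. Round sleeve 40 mm across, 40 mm high, bore 18 mm, about 105 g, standing notched end down. Four notches 10 mm wide, 8 mm deep cut its lower face, a quarter turn apart (x and y run along them); they take the key with 2 mm to spare each side. Resting on the key unengaged it stands 6.5 mm too high and the washer then blocks the keeper.
- washer (a point): Loose flat steel washer, 42 mm outside, bore 18 mm, 8 mm thick, 68 g, lying on the bench. This point is its centre, half-way up; z is its axis.
- keeper (a joint): Swing angle of the keeper, a flat aluminium fork 6 mm thick on an upright pivot beside the shaft: 0 = fully open, grows counter-clockwise seen from above, 1.9 rad = closed at its stop, fork astride the shaft over the washer. Stays where left; stiff to 0.12 N m. Its underside runs 50.5 mm above the flange, 2.5 mm above a properly seated washer.
- keeper_pivot (a point): The keeper's upright pivot axis, 65 mm from the shaft axis, at the height of the keeper's underside; z up.
- keeper_peg (a point): Black upright peg on the keeper's free end for moving it, 12 mm in diameter, standing 40 mm tall above the keeper; this point is on its axis 25 mm above the keeper's top and 15 mm below the peg's top. It moves on a level circle of 109 mm radius about keeper_pivot.
- beaker: Bystander: glass beaker, 68 mm across, 85 mm high; origin under its centre.
- flask: Bystander: glass bottle with red cap, 60 mm across, 150 mm high; origin under its centre.
- driver_mid (a point): Bystander: screwdriver lying on the bench, about 200 mm long; point near its middle, x along it.
- spacer_b: The same spacer; origin at the centre of its underside, axes as spacer.
- washer_b: The same washer; origin at the centre of its underside.

How it is judged (in metres and radians):
On the way, in this order (a step that is already met when the one before it is completed fails the run):
1. the spacer sits fully home on the flange, its notches over the cross key (horizontal distance between spacer and seat below 0.003 m and z of spacer in the frame of seat between 0.018 and 0.022 m and angle between spacer's own z axis and vertical below 0.08 rad), for 0.2 s.
2. the washer lies flat on the seated spacer (all of step 1 and horizontal distance between washer and seat below 0.003 m and z of washer in the frame of seat between 0.042 and 0.046 m and angle between washer's own z axis and vertical below 0.08 rad), for 0.2 s.
3. the keeper is closed over the washer (value of joint keeper above 1.82 rad), for 0.2 s.
At the end, for the whole second after the job is handed in: The spacer is on the shaft with its centre 20 mm above the flange (within 2 mm; within 3 mm of the axis; tilt under 0.08 rad), the washer's centre is 44 mm above the flange (same tolerances), the keeper stands above 1.82 rad, and spacer and washer are at rest (all of step 2 and value of joint keeper above 1.82 rad and linear speed of each of spacer_b, washer_b below 0.02 m/s); the robot touches nothing.
It fails at once if the spacer is forced onto the drive head with more than 50 N (contact force between spacer_b and head above 50 N).
It fails at once if the washer is forced onto the spacer with more than 50 N (contact force between washer_b and spacer_b above 50 N).
It fails at once if a bystander is displaced by more than 20 mm (distance of any of beaker, flask, driver_mid from where it was at the start of the episode above 0.02 m).
It also fails if it takes over 72 s, if anything falls off the work surface, if the arm or the gripper's body presses on something with over 40 N, if the wrist force passes 120 N, or if a joint passes its speed limit or range.

## Working session

There is one attempt and no reset: what is moved stays moved. The work goes in short steps, Python scripts to look and compute and a tool call to move; the robot and the scene stay as the last step left them, time stands still between calls to the robot, and variables do not carry over. Pictures are saved under pics/ and viewed, and the job is handed in when it is done.

Besides the shell and the picture viewer there is one more tool, called as a command line: name --argument value ..., lists and objects as JSON in quotes. jog_arm: Moves the arm, as the interface text tells. Its arguments: {"type":"object","properties":{"increments":{"type":"string"},"squeeze":{"type":"number"}},"required":["increments"]}

```bash
ls; mkdir -p pics
cat > h.py <<'E'
import numpy as np, cv2
from rig import r
from scipy.spatial.transform import Rotation as Ro
def cam(n):
    c=r.camera_info(n); K=np.array(c['K'],float); R=cv2.Rodrigues(np.array(c['rvec'],float))[0]; t=np.array(c['tvec'],float).ravel()
    return K,R,t
def ray(c,u,v):
    K,R,t=c; d=R.T@np.linalg.inv(K)@np.array([u,v,1.]); o=-R.T@t; return o,d
def onz(c,u,v,z):
    o,d=ray(c,u,v); return o+d*(z-o[2])/d[2]
def proj(c,p):
    K,R,t=c; q=K@(R@np.array(p,float)+t); return q[:2]/q[2]
def save(n,f):
    im=np.array(r.grab_frame(n)); cv2.imwrite('pics/'+f,im[:,:,::-1]); return im
E
python3 - <<'E'
from h import *
s=r.sense(); print(s)
for n in ['scene','top','wrist']:
    c=cam(n); print(n,c[0].round(1).tolist(),(-c[1].T@c[2]).round(1),c[1].round(3).tolist()); np.savez('cam_%s.npz'%n,*c)
    save(n,n+'0.png')
E
```

```text
pics
{'clock': 0.0, 'qpos': array([ 1.33958033e+00,  3.53655438e-01,  1.63413393e+00,  4.43078692e-06,
        1.15520780e+00, -2.41264388e-03]), 'qvel': array([ 1.59096727e-03, -1.03759210e-03,  5.06098602e-05,  1.24145124e-03,
        1.03334906e-03, -5.79046884e-04]), 'joint_efforts': array([ 3.70820799e-04, -6.05263209e+01, -3.42064047e+01,  2.07451353e-04,
        9.33819363e-03,  2.92282346e-05]), 'eef_pos': array([141.65416951, 608.24364074, 230.5572201 ]), 'tcp_rot': array([-3.14018815e+00, -7.43969704e-06,  2.91278750e+00]), 'contact_force': array([-1.26026548,  0.01263329,  0.1992271 ]), 'wrist_torque': array([-0.00065844,  0.01585084,  0.0512594 ]), 'opening': 0.9961656122963192}
scene [[503.9, 0.0, 326.1], [0.0, 503.9, 200.2], [0.0, 0.0, 1.0]] [1201.5 -666.8  850.8] [[0.725, 0.688, -0.014], [0.414, -0.452, -0.79], [-0.55, 0.567, -0.613]]
top [[423.3, 0.0, 319.0], [0.0, 423.3, 199.3], [0.0, 0.0, 1.0]] [ 409.1   -4.8 1075.6] [[0.015, -1.0, -0.027], [-0.986, -0.01, -0.165], [0.165, 0.029, -0.986]]
wrist [[309.5, 0.0, 321.5], [0.0, 309.5, 197.2], [0.0, 0.0, 1.0]] [ 68.1 625.3 371.8] [[0.227, 0.974, -0.001], [0.93, -0.216, 0.298], [0.29, -0.069, -0.955]]
```

View pics/scene0.png

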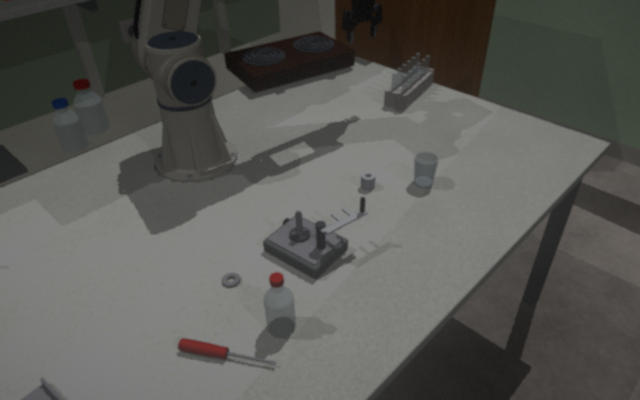

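View pics/top0.png

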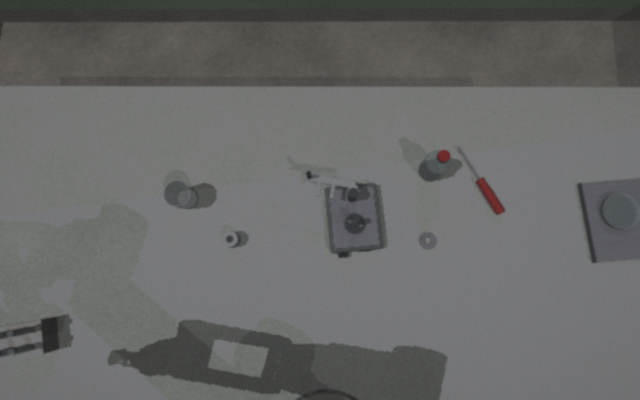

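View pics/wrist0.png

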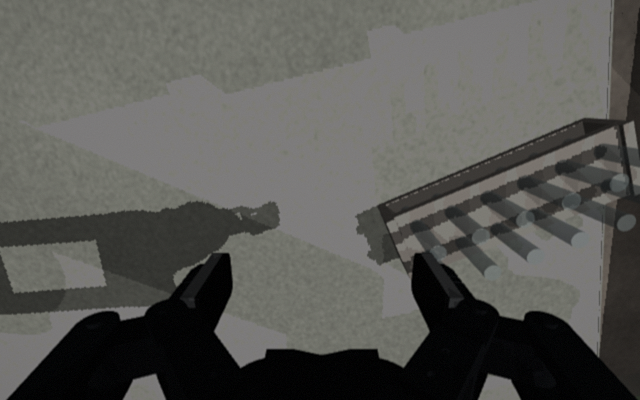

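The scene view shows the spacer at (368,182), the head at (305,243), the washer at (231,280), the bottle at (279,305) and the beaker at (425,170). In the top view, the spacer is at (232,239), the shaft near (357,220), the washer at (428,240) and the peg near (309,175). I'll enlarge these areas next.

Run:
```python
import cv2,numpy as np
def crop(f,x,y,w,h,s,o):
    im=cv2.imread('pics/'+f)[y:y+h,x:x+w]; im=cv2.convertScaleAbs(im,alpha=1.6)
    cv2.imwrite('pics/'+o,cv2.resize(im,None,fx=s,fy=s,interpolation=cv2.INTER_CUBIC))
crop('top0.png',290,160,110,110,5,'tc.png')
crop('scene0.png',255,185,130,95,6,'sc.png')
a=cv2.imread('pics/top0.png'); b=cv2.imread('pics/scene0.png')
t=[a[215:265,207:257],a[215:265,403:453],b[157:207,343:393],b[255:305,206:256]]
t=[cv2.resize(cv2.convertScaleAbs(i,alpha=1.6),(300,300),interpolation=cv2.INTER_CUBIC) for i in t]
cv2.imwrite('pics/parts.png',np.vstack([np.hstack(t[:2]),np.hstack(t[2:])]))
```

```text
(no output)
```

View pics/tc.png

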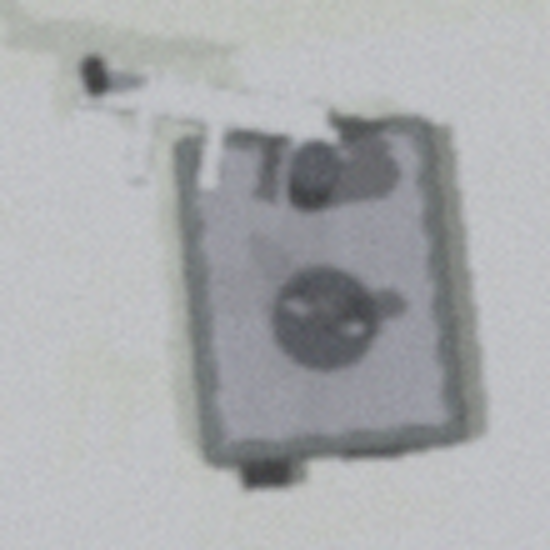

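View pics/sc.png

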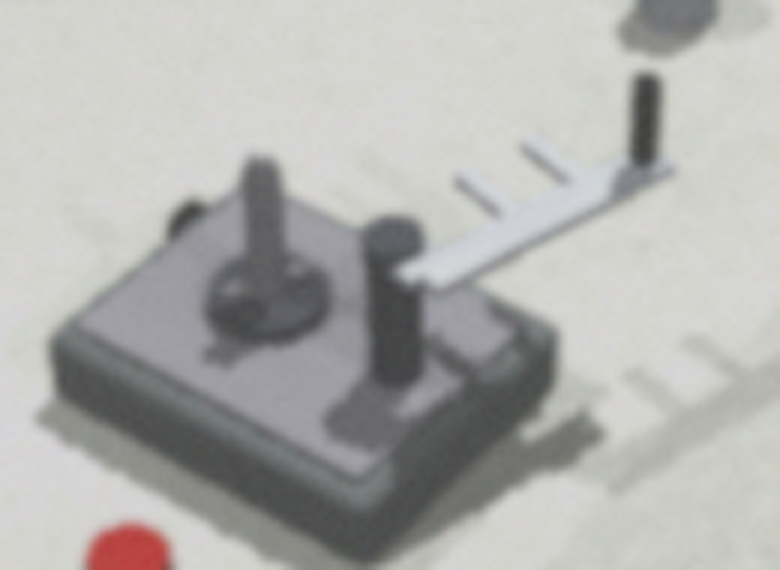

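View pics/parts.png

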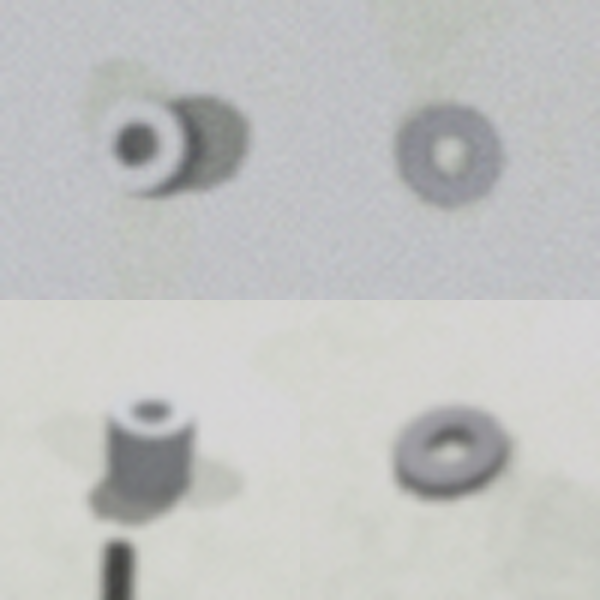

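Run:
```python
from h import *
T=[np.load('cam_top.npz')[k] for k in np.load('cam_top.npz')]; S=[np.load('cam_scene.npz')[k] for k in np.load('cam_scene.npz')]
f=lambda u,v,o,s:(o[0]+u/s-.4,o[1]+v/s-.4)
def tri(p,q):
    o1,d1=ray(T,*p);o2,d2=ray(S,*q); A=np.stack([d1,-d2],1); x=np.linalg.lstsq(A,o2-o1,rcond=None)[0]
    a=o1+d1*x[0];b=o2+d2*x[1]; return ((a+b)/2).round(1),np.linalg.norm(a-b).round(1)
P=lambda n,p,z:print(n,np.round(p,1),onz(T,*p,z).round(1))
t=lambda u,v:f(u,v,(290,160),5); s=lambda u,v:f(u,v,(255,185),6)
P('flange',t(325,318),48);P('key a',t(297,306),54.5);P('key b',t(355,327),54.5)
P('spacer',(231.4,239.4),40);P('washer',(427.8,240.6),8)
print('S spacer',onz(S,343+151/6-.4,157+111/6-.4,40),'S washer',onz(S,206+151/6-.4,255+147/6-.4,8))
print('S flange',onz(S,*s(268,298),48),'S tip',onz(S,*s(262,160),118))
P('peg top',t(93,68),48+50.5+6+40); print('S peg top',onz(S,*s(648,78),144.5))
print('post',tri(t(315,160),s(393,228)))
for n,p,z in [('beaker',(176,190),85),('flaskcap',(443,156),150)]:P(n,p,z)
```

```text
flange [354.6 223.2] [522.5 -62.   48. ]
key a [349.  220.8] [527.5 -48.1  54.5]
key b [360.6 225. ] [517.6 -76.1  54.5]
spacer [231.4 239.4] [479.8 239.5  40. ]
washer [427.8 240.6] [ 485.5 -246.9    8. ]
S spacer [480.72580243 245.55533692  40.        ] S washer [ 486.46596918 -246.32560199    8.        ]
S flange [524.94642437 -63.71239982  48.        ] S tip [524.86090941 -62.28681211 118.        ]
peg top [308.2 173.2] [623.9  48.  144.5]
S peg top [622.60106917  50.60190762 144.5       ]
post (array([587.8, -54.1, 114.8]), np.float64(1.2))
beaker [176 190] [593.5 368.8  85. ]
flaskcap [443 156] [ 664.7 -253.6  150. ]
```

The spacer top is at about (480,241), the washer at (486,-247), the shaft at about (524,-62), the post at (588,-54) and the peg at (623,49). The peg radius comes out at 109 and the shaft-pivot distance at 64, both as they should be. Next I'll take a closer oblique wrist view of the spacer's notches.

```bash
cat >> h.py <<'E'
def plan(target,yaw,n,start=None,grip=None):
    """rows to go to target (mm), yaw in n rows (even); tool down. prints rounded rows & check"""
    s=r.sense(); p,rt=start if start is not None else (s['eef_pos'],s['tcp_rot'])
    R=Ro.from_euler('xyz',rt); Rt=Ro.from_euler('xyz',[np.pi,0,yaw]); p=np.array(p,float).copy(); p0=p.copy(); R0=R
    w=(R0.inv()*Rt).as_rotvec(); rows=[]
    for i in range(n):
        goal=p0+(np.array(target,float)-p0)*(i+1)/n
        d=np.round(R.inv().apply(goal-p)/10,2); Rg=R0*Ro.from_rotvec(w*(i+1)/n); dw=np.round((R.inv()*Rg).as_rotvec(),3)
        rows.append(np.r_[d,dw]); p=p+R.apply(d*10); R=R*Ro.from_rotvec(dw)
        print(' '.join('%g'%(x+0) for x in rows[-1]),';')
    print('end',p.round(1),R.as_euler('xyz').round(3), 'max step',max(np.linalg.norm(x[:3]) for x in rows),'turn',w.round(3))
    return p,R.as_euler('xyz')
def st():
    s=r.sense(); print('t %.2f'%s['clock'],s['eef_pos'].round(1),s['tcp_rot'].round(3),'F',s['contact_force'].round(1),'M',s['wrist_torque'].round(2),'op %.3f'%s['opening'],'q',s['qpos'].round(2))
E
python3 - <<'E'
from h import *
plan([355,178,60],2.037,13)
E
```

```text
-2.35 -2.85 1.32 0 0 0.067 ;
-2.53 -2.69 1.31 0 0 0.068 ;
-2.71 -2.51 1.32 0 0 0.067 ;
-2.88 -2.32 1.32 0 0 0.067 ;
-3.02 -2.12 1.31 0 0 0.068 ;
-3.16 -1.92 1.32 0 0 0.067 ;
-3.28 -1.69 1.31 0 0 0.068 ;
-3.39 -1.47 1.32 -0.001 0 0.067 ;
-3.48 -1.25 1.32 0 0 0.067 ;
-3.55 -1 1.31 0 0 0.068 ;
-3.62 -0.77 1.32 0 0 0.067 ;
-3.65 -0.51 1.31 0 0 0.067 ;
-3.69 -0.28 1.32 0 0 0.068 ;
end [355. 178.  60.] [3.141 0.    2.037] max step 3.9293383666973756 turn [-0.001  0.     0.876]
```

jog_arm --increments "-2.35 -2.85 1.3 0 0 0.067 1; -2.5 -2.7 1.3 0 0 0.068 1; -2.7 -2.5 1.3 0 0 0.067 1; -2.9 -2.3 1.3 0 0 0.067 1; -3 -2.1 1.3 0 0 0.068 1; -3.15 -1.9 1.3 0 0 0.067 1; -3.3 -1.7 1.3 0 0 0.068 1; -3.4 -1.5 1.3 0 0 0.067 1"

```text
clock: 0.95
eef_pos: [273.3, 342.9, 126.9]
tcp_rot: [3.141, 0.0, 2.371]
contact_force: [0.8, 0.5, -0.3]
opening: 0.997
```

jog_arm --increments "-3.5 -1.25 1.3 0 0 0.067 1; -3.55 -1 1.3 0 0 0.068 1; -3.6 -0.75 1.3 0 0 0.067 1; -3.65 -0.5 1.3 0 0 0.067 1; -3.7 -0.3 1.3 0 0 0.068 1; 0 0 0 0 0 0 1; 0 0 0 0 0 0 1; 0 0 0 0 0 0 1"

```text
clock: 1.75
eef_pos: [355.0, 179.2, 62.5]
tcp_rot: [3.141, -0.0, 2.037]
contact_force: [-0.8, 0.1, 0.3]
opening: 1.002
```

Run:
```python
from h import *
st(); c=cam('wrist'); np.savez('cam_w1.npz',*c); im=save('wrist','w1.png')
print(proj(c,[480,241,40]),proj(c,[480,241,0]))
u,v=proj(c,[480,241,20]).astype(int); x=max(0,min(u-60,520)); y=max(0,v-50)
print(x,y); cv2.imwrite('pics/w1c.png',cv2.resize(cv2.convertScaleAbs(im[y:y+100,x:x+120,::-1],alpha=1.6),None,fx=6,fy=6,interpolation=cv2.INTER_CUBIC))
```

```text
t 1.75 [355.  179.2  62.5] [ 3.141 -0.     2.037] F [-0.8  0.1  0.3] M [-0.03  0.01  0.05] op 1.002 q [ 0.46  0.28  2.24  0.    0.62 -0.  ]
[561.81948352 239.26763924] [519.56288323 214.90110911]
478 175
```

View pics/w1c.png

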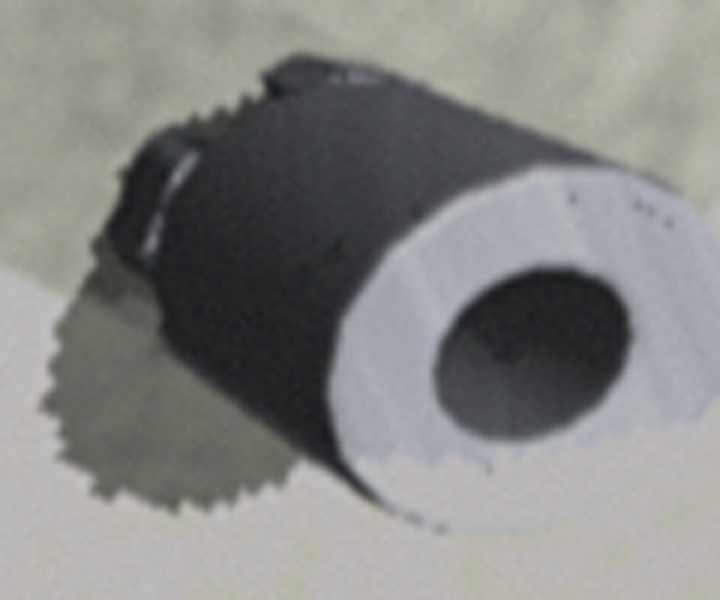

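View pics/w1.png

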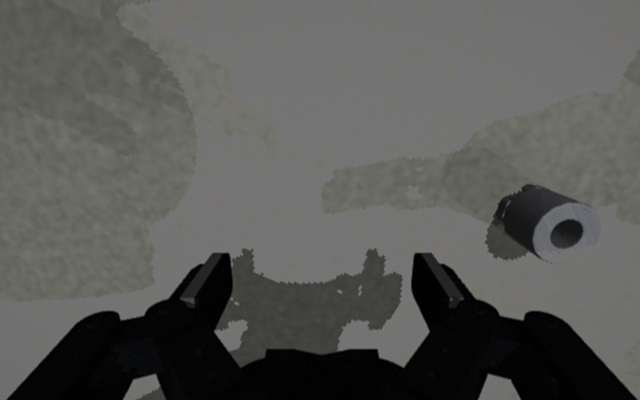

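The notches are visible at the spacer's lower end, around full-image pixels (505,205) to (523,188). I'll intersect those pixels with the cylinder to get their angles.

Run:
```python
from h import *
z=np.load('cam_w1.npz'); c=[z[k] for k in z]
px=lambda a:(478+a[0]/6-.4,175+a[1]/6-.4)
ctr=onz(c,*px((533,352)),40); print('centre',ctr.round(1))
for e in [(330,380),(700,310)]: print(onz(c,*px(e),40).round(1))
def cyl(a):
    o,d=ray(c,*px(a)); q=o[:2]-ctr[:2]; A=d[:2]@d[:2];B=q@d[:2];C=q@q-400; D=B*B-A*C
    if D<0: D=0
    t=(-B-np.sqrt(D))/A; P=o+t*d; return np.degrees(np.arctan2(*(P-ctr)[1::-1])).round(1),P[2].round(1)
for n,a in [('L roof lo',(165,335)),('tooth lo up',(150,262)),('tooth lo dn',(108,245)),('tooth hi dn',(150,140)),('tooth hi up',(200,150)),('notch mid roof',(235,120)),('next tooth up',(275,95)),('next tooth dn',(265,80)),('n2',(300,58)),('far',(385,72)),('shine1a',(195,155)),('shine1b',(150,255)),('shine2a',(330,72)),('shine2b',(385,78))]: print(n,cyl(a))
# predicted outline
for ang in range(90,331,15):
    a=np.radians(ang); 
    print(ang,[((proj(c,[ctr[0]+20*np.cos(a),ctr[1]+20*np.sin(a),h])-[478,175])*6).round().tolist() for h in (0,8)])
```

```text
centre [479.9 245.2  40. ]
[464.4 234.1  40. ]
[491.2 255.7  40. ]
L roof lo (np.float64(-120.1), np.float64(10.7))
tooth lo up (np.float64(-147.0), np.float64(10.6))
tooth lo dn (np.float64(-143.4), np.float64(1.9))
tooth hi dn (np.float64(178.1), np.float64(2.8))
tooth hi up (np.float64(173.6), np.float64(10.7))
notch mid roof (np.float64(160.5), np.float64(11.0))
next tooth up (np.float64(146.9), np.float64(11.1))
next tooth dn (np.float64(143.2), np.float64(7.3))
n2 (np.float64(127.3), np.float64(4.5))
far (np.float64(114.0), np.float64(11.5))
shine1a (np.float64(175.7), np.float64(10.6))
shine1b (np.float64(-149.2), np.float64(10.5))
shine2a (np.float64(128.2), np.float64(10.1))
shine2b (np.float64(118.8), np.float64(13.9))
90 [[381.0, 61.0], [430.0, 80.0]]
105 [[340.0, 46.0], [389.0, 65.0]]
120 [[295.0, 43.0], [342.0, 61.0]]
135 [[248.0, 51.0], [293.0, 70.0]]
150 [[203.0, 70.0], [246.0, 90.0]]
165 [[163.0, 99.0], [204.0, 120.0]]
180 [[131.0, 135.0], [170.0, 157.0]]
195 [[109.0, 176.0], [147.0, 199.0]]
210 [[98.0, 218.0], [136.0, 242.0]]
225 [[99.0, 259.0], [136.0, 285.0]]
240 [[111.0, 297.0], [149.0, 323.0]]
255 [[134.0, 327.0], [173.0, 355.0]]
270 [[166.0, 350.0], [206.0, 379.0]]
285 [[205.0, 363.0], [246.0, 392.0]]
300 [[248.0, 366.0], [290.0, 395.0]]
315 [[292.0, 359.0], [336.0, 388.0]]
330 [[336.0, 341.0], [381.0, 370.0]]
```

Run:
```python
import cv2,numpy as np
im=cv2.imread('pics/w1.png')[178:230,488:558]
im=np.clip((im.astype(float)/255)**.45*330,0,255).astype(np.uint8)
cv2.imwrite('pics/w1d.png',cv2.resize(im,None,fx=11,fy=11,interpolation=cv2.INTER_CUBIC))
```

```text
(no output)
```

View pics/w1d.png

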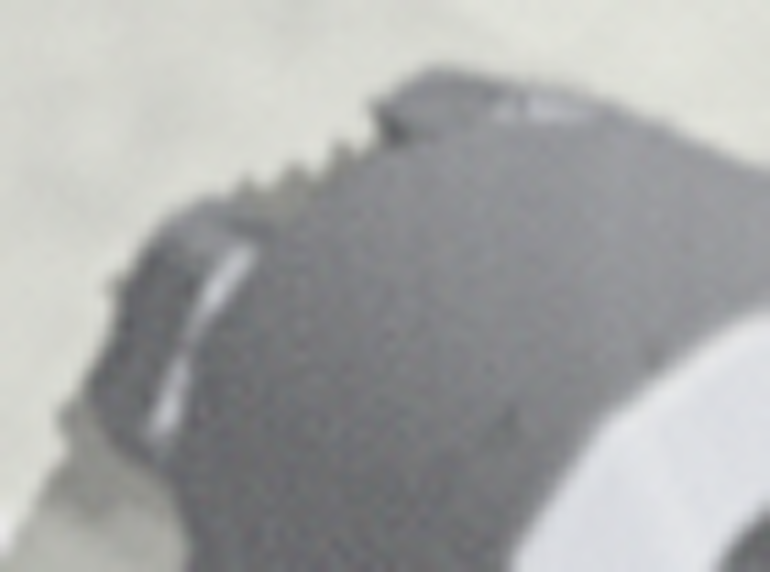

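The two notches I picked come out only about 68° apart when they should be 90°, so this view isn't good enough. I'll take a lower, closer one.

jog_arm --increments "-1 0.5 1.5 0 0 0 1; -1 0.5 1.5 0 0 0 1; -1 0.5 1.3 0 0 0 1; 0 0 0 0 0 0 1; 0 0 0 0 0 0 1; 0 0 0 0 0 0 1; 0 0 0 0 0 0 1; 0 0 0 0 0 0 1"

```text
clock: 2.6
eef_pos: [381.9, 159.0, 19.8]
tcp_rot: [3.141, 0.0, 2.037]
contact_force: [0.2, -0.2, 0.8]
opening: 0.999
```

Run:
```python
from h import *
st(); c=cam('wrist'); np.savez('cam_w2.npz',*c); im=save('wrist','w2.png')
print(proj(c,[480,245,40]),proj(c,[480,245,0]))
u,v=proj(c,[480,245,10]).astype(int); x=max(0,min(u-50,540)); y=max(0,v-40)
print(x,y); im=np.clip((im[y:y+75,x:x+100,::-1]/255.)**.5*300,0,255).astype(np.uint8)
cv2.imwrite('pics/w2c.png',cv2.resize(im,None,fx=8,fy=8,interpolation=cv2.INTER_CUBIC))
```

```text
t 2.60 [381.9 159.   19.8] [3.141 0.    2.037] F [ 0.2 -0.2  0.8] M [0.01 0.01 0.04] op 0.999 q [ 0.39  0.39  2.23  0.    0.52 -0.08]
[625.53013897 208.80949092] [555.7300802  183.97840568]
519 149
```

View pics/w2c.png

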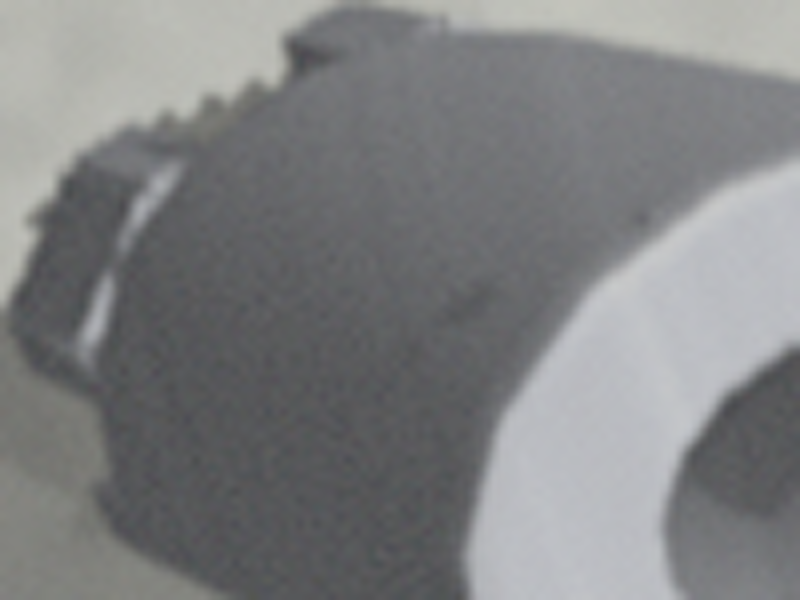

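The view is clearer now. The teeth are flat-faced blocks, slightly inset. Tooth 1's front face runs from crop (185,165) to (85,360) at the ledge, and from (90,158) to (12,320) at the bench.

Run:
```python
from h import *
z=np.load('cam_w2.npz'); c=[z[k] for k in z]
px=lambda a:(519+a[0]/8-.45,149+a[1]/8-.45)
C=np.array([480,245.])
L={}
for n,a,h in [('t1 hi z8',(180,165),8),('t1 lo z8',(85,360),8),('t1 hi z0',(88,158),0),('t1 lo z0',(12,318),0),('t1 lo back z8',(105,395),8),('t1 hi back z8',(200,155),8),('t2 z8',(300,70),8),('t2 z0',(285,45),0),('t3 z0',(98,485),0)]:
    p=onz(c,*px(a),h); L[n]=p; print(n,p.round(1),'r %.1f ang %.1f'%(np.linalg.norm(p[:2]-C),np.degrees(np.arctan2(p[1]-C[1],p[0]-C[0]))%360))
for a,b in [('t1 hi z8','t1 lo z8'),('t1 hi z0','t1 lo z0')]:
    d=L[a]-L[b]; print('face len %.1f dir %.1f normal %.1f'%(np.linalg.norm(d),np.degrees(np.arctan2(d[1],d[0])),np.degrees(np.arctan2(d[1],d[0]))+90))
```

```text
t1 hi z8 [461.8 246.9   8. ] r 18.3 ang 174.2
t1 lo z8 [464.5 233.9   8. ] r 19.1 ang 215.7
t1 hi z0 [462.  245.6   0. ] r 18.0 ang 178.2
t1 lo z0 [464.4 234.4   0. ] r 18.9 ang 214.1
t1 lo back z8 [467.2 232.6   8. ] r 17.9 ang 224.1
t1 hi back z8 [462.5 247.9   8. ] r 17.7 ang 170.5
t2 z8 [464.6 255.    8. ] r 18.3 ang 146.9
t2 z0 [468.8 257.4   0. ] r 16.7 ang 132.2
t3 z0 [477.1 227.4   0. ] r 17.8 ang 260.5
face len 13.3 dir 101.8 normal 191.8
face len 11.4 dir 101.8 normal 191.8
```

Tooth 1 faces about 193°, so the notches lie at about 58° mod 90 and the key at about 70°. That means turning the spacer about +12° between grasp and placement. I'll grasp at yaw 86° and place at yaw 8°.

Run:
```python
from h import *
a=plan([385,162,68],2.0,2)
a=plan([480,245,68],np.radians(86),5,start=a)
```

```text
0.07 0.21 -2.41 0 0 0.019 ;
0.07 0.2 -2.42 0.001 0 0.018 ;
end [385. 162.  68.] [-3.141  0.     2.   ] max step 2.4292591463242452 turn [0.001 0.    0.037]
0.72 2.42 0 0 0 0.1 ;
0.95 2.33 0 0 0 0.1 ;
1.19 2.23 0 0 0 0.1 ;
1.4 2.1 0 0 0 0.099 ;
1.6 1.95 0 0 0 0.1 ;
end [480. 245.  68.] [-3.141  0.     1.501] max step 2.5276471272707353 turn [-0.     0.     0.499]
```

jog_arm --increments "0.1 0.2 -2.4 0 0 0.02 1; 0.1 0.2 -2.4 0 0 0.02 1; 0.7 2.4 0 0 0 0.1 1; 0.95 2.35 0 0 0 0.1 1; 1.2 2.25 0 0 0 0.1 1; 1.4 2.1 0 0 0 0.1 1; 1.55 1.95 0 0 0 0.1 1; 0 0 0 0 0 0 1"

```text
clock: 3.45
eef_pos: [483.0, 246.4, 67.8]
tcp_rot: [3.139, -0.002, 1.495]
contact_force: [-0.3, -0.8, -1.0]
opening: 1.001
```

Run:
```python
from h import *
st(); c=cam('wrist'); np.savez('cam_w3.npz',*c); im=save('wrist','w3.png')
print(proj(c,[480,245,40]))
im=np.clip((im[150:350,220:420,::-1]/255.)**.5*300,0,255).astype(np.uint8)
cv2.imwrite('pics/w3c.png',cv2.resize(im,None,fx=3,fy=3,interpolation=cv2.INTER_CUBIC))
```

```text
t 3.45 [483.  246.4  67.8] [ 3.139e+00 -2.000e-03  1.495e+00] F [-0.3 -0.8 -1. ] M [-0.02 -0.02  0.09] op 1.001 q [0.47 0.44 1.94 0.   0.76 0.54]
[315.57587152 236.68683433]
```

View pics/w3c.png

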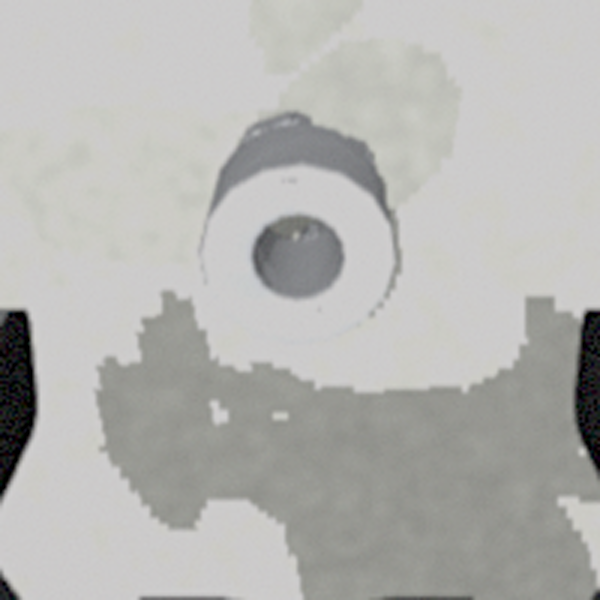

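Run:
```python
from h import *
z=np.load('cam_w3.npz'); c=[z[k] for k in z]
print(onz(c,318.8,235.2,40), onz(c,220+301/3-.4,150+250/3-.4,40))
a=plan([481,244,68],np.radians(86),1)
```

```text
[481.9902303  245.81219637  40.        ] [482.77571522 247.21925473  40.        ]
-0.1 0.01 -0.06 0.001 0 -0.003 ;
end [481. 244.  68.] [-3.141 -0.     1.501] max step 0.11704699910719625 turn [ 0.001 -0.    -0.003]
```

jog_arm --increments "0 -0.1 2 0 0 0 1; 0 0 2 0 0 0 1; 0 0 1.5 0 0 0 1; 0 0 0.7 0 0 0 1; 0 0 0 0 0 0 1; 0 0 0 0 0 0 -1; 0 0 0 0 0 0 -1; 0 0 0 0 0 0 -1" --squeeze 30

```text
clock: 4.3
eef_pos: [479.6, 244.5, 6.0]
tcp_rot: [3.141, -0.001, 1.497]
contact_force: [-0.6, -0.3, -0.2]
opening: 0.515
```

jog_arm --increments "0 0 0 0 0 0 -1; 0 0 0 0 0 0 -1; 0 0 0 0 0 0 -1; 0 0 0 0 0 0 -1; 0 0 -1 0 0 0 -1; 0 0 -4 0 0 0 -1; 0 0 -4.5 0 0 0 -1; 0 0 -4.5 0 0 0 -1" --squeeze 30

```text
clock: 5.1
eef_pos: [478.6, 244.1, 147.2]
tcp_rot: [-3.141, 0.0, 1.497]
contact_force: [1.0, 1.6, -0.4]
opening: 0.454
```

Run:
```python
from h import *
st(); 
im=save('wrist','w4.png')
cv2.imwrite('pics/w4c.png',np.clip((im[:,:,::-1]/255.)**.5*300,0,255).astype(np.uint8))
a=plan([400,180,150],np.radians(86-30),4)
a=plan([440,-62,150],np.radians(8),8,start=a)
```

```text
t 5.10 [478.6 244.1 147.2] [-3.141  0.     1.497] F [ 1.   1.6 -0.4] M [ 0.03 -0.05 -0.03] op 0.454 q [ 0.47  0.32  1.9  -0.    0.93  0.54]
-1.8 -1.93 0.09 0.002 -0.002 0.13 ;
-2.03 -1.68 0.1 0.001 -0.001 0.13 ;
-2.23 -1.41 0.1 0.002 -0.002 0.13 ;
-2.39 -1.1 0.1 0.001 -0.002 0.13 ;
end [400. 180. 150.] [3.141 0.    0.977] max step 2.640643860879388 turn [ 0.006 -0.007  0.52 ]
-2.23 2.11 0 0 0 0.105 ;
-1.99 2.33 0 0 0 0.104 ;
-1.75 2.52 0.01 0 0 0.105 ;
-1.46 2.69 0 0 0 0.105 ;
-1.18 2.83 0 0 0 0.104 ;
-0.88 2.94 0 0 0 0.105 ;
-0.56 3.01 0.01 0.001 0 0.105 ;
-0.25 3.06 -0.01 0 0 0.104 ;
end [440. -62. 150.] [-3.141 -0.     0.14 ] max step 3.070211719083881 turn [0.001 0.    0.837]
```

View pics/w4c.png

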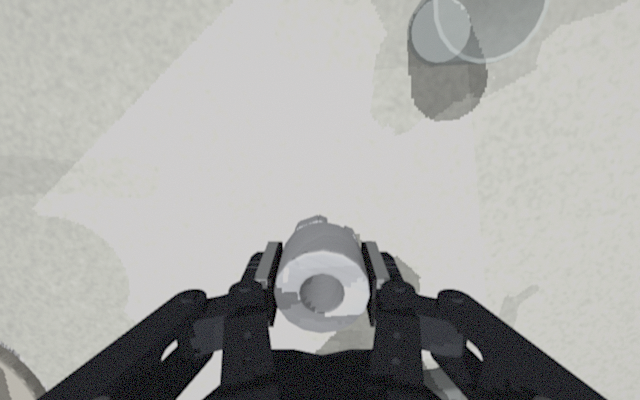

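The spacer is gripped squarely, with its bore at pixel (322,290). Next I'll carry it to a viewpoint where the wrist camera stands over the shaft.

jog_arm --increments "-1.8 -1.9 0.1 0 0 0.13 -1; -2.05 -1.7 0.1 0 0 0.13 -1; -2.2 -1.4 0.1 0 0 0.13 -1; -2.4 -1.1 0.1 0 0 0.13 -1; -2.2 2.1 0 0 0 0.105 -1; -2 2.3 0 0 0 0.105 -1; -1.75 2.5 0 0 0 0.105 -1; -1.45 2.7 0 0 0 0.105 -1"

```text
clock: 5.95
eef_pos: [416.8, 56.9, 141.8]
tcp_rot: [3.141, -0.001, 0.553]
contact_force: [-0.4, 0.1, -1.6]
opening: 0.455
```

jog_arm --increments "-1.2 2.85 0 0 0 0.105 -1; -0.9 2.95 0 0 0 0.105 -1; -0.55 3 0 0 0 0.105 -1; -0.25 3.05 0 0 0 0.105 -1; 0 0 0 0 0 0 -1; 0 0 0 0 0 0 -1; 0 0 0 0 0 0 -1; 0 0 0 0 0 0 -1"

```text
clock: 6.75
eef_pos: [436.2, -62.5, 141.4]
tcp_rot: [-3.141, 0.0, 0.139]
contact_force: [0.6, -0.4, -1.5]
opening: 0.459
```

Run:
```python
from h import *
st(); c=cam('wrist'); np.savez('cam_w5.npz',*c); im=save('wrist','w5.png')
g=np.clip((im[:,:,::-1]/255.)**.5*300,0,255).astype(np.uint8)
cv2.imwrite('pics/w5a.png',g)
u,v=proj(c,[524,-62,48]); print(u,v); x=int(u)-60;y=max(0,int(v)-50)
print(x,y); cv2.imwrite('pics/w5c.png',cv2.resize(g[y:y+100,x:x+120],None,fx=6,fy=6,interpolation=cv2.INTER_CUBIC))
```

```text
t 6.75 [436.2 -62.5 141.4] [-3.141  0.     0.139] F [ 0.6 -0.4 -1.5] M [ 0.02 -0.02  0.  ] op 0.459 q [-0.15  0.19  2.1   0.    0.86  1.29]
337.1513159867782 85.14480503795075
277 35
```

View pics/w5a.png

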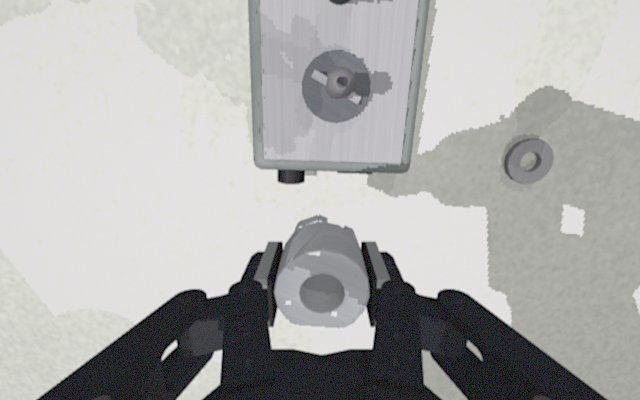

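View pics/w5c.png

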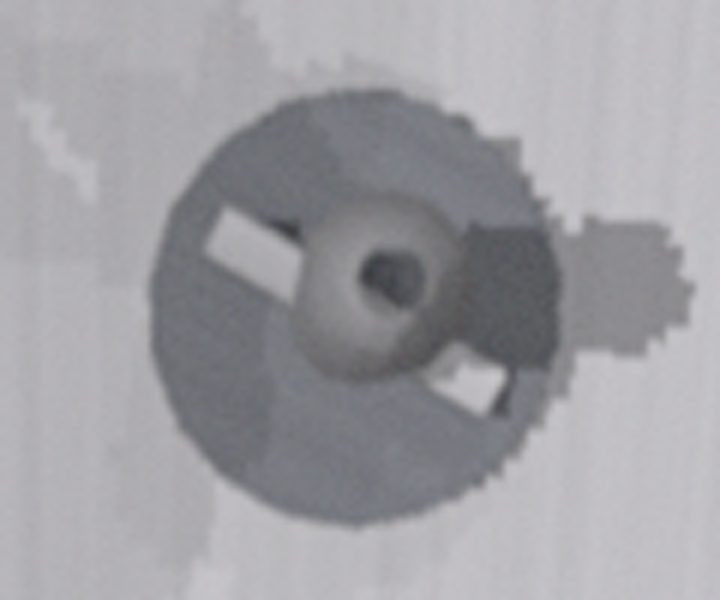

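The wrist view shows the flange at full pixel (336,86), the shaft tip at (342,81), the key ends at (313,73) and (360,101), and the washer at (529,161). The held spacer's bore is at (322,292).

```bash
python3 - <<'E'
from h import *
z=np.load('cam_w5.npz'); c=[z[k] for k in z]; s=r.sense(); p=s['eef_pos']
px=lambda a:(277+a[0]/6-.42,35+a[1]/6-.42)
fl=onz(c,*px((355,307)),48);tip=onz(c,*px((392,278)),118);a=onz(c,*px((217,229)),54.5);b=onz(c,*px((498,396)),54.5)
print('flange',fl,'tip',tip,'key',a,b,'mid',(a+b)/2,'len',np.linalg.norm(a-b),'ang',np.degrees(np.arctan2(*(a-b)[1::-1])))
print('washer',onz(c,529,160.5,8))
g=onz(c,340,-3,110);print('post',g)
bore=onz(c,322,292,p[2]+34); print('bore',bore,'rel',bore-p, 'TCP px at ht',proj(c,p+[0,0,34]))
# same for w3/w1? spacer in w4
E
python3 - <<'E'
import cv2
g=cv2.imread('pics/w5a.png')[210:335,255:395]
cv2.imwrite('pics/w5d.png',cv2.resize(g,None,fx=5,fy=5,interpolation=cv2.INTER_CUBIC))
E
```

```text
flange [523.46206252 -61.06946606  48.        ] tip [522.75055753 -61.19347141 118.        ] key [529.26515773 -43.93981696  54.5       ] [515.75632679 -78.91735923  54.5       ] mid [522.51074226 -61.42858809  54.5       ] len 37.49555942488642 ang 68.88272059249535
washer [ 486.98907597 -243.55375321    8.        ]
post [560.87812935 -54.67134712 110.        ]
bore [439.55747253 -62.75450368 175.34320457] rel [ 3.36277333 -0.22685782 34.        ] TCP px at ht [320.28995891 299.04456817]
```

View pics/w5d.png

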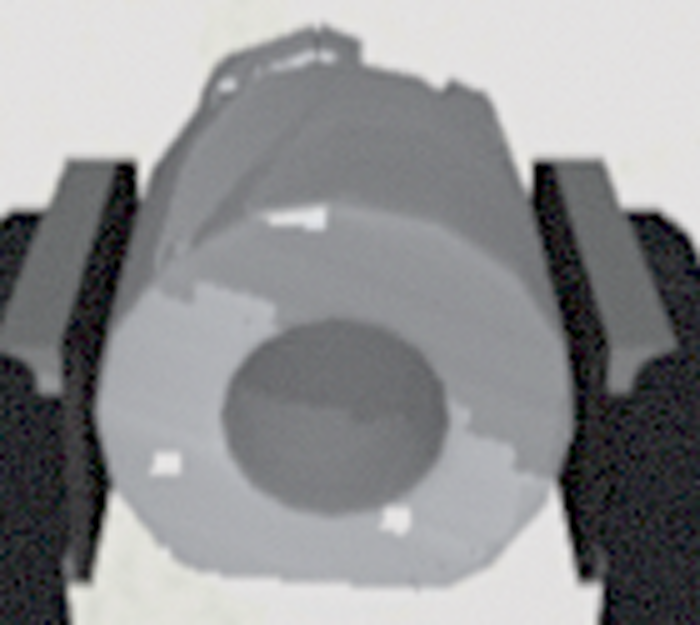

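The key lies at 68.9° with a measured length of 37.5 (should be 38), and the spacer notches should now be at about 70°. Using the relative wrist measurement, the TCP target is (519.4,-61.1).

Run:
```python
from h import *
plan([519.4,-61.1,141],np.radians(7.96),3)
```

```text
2.75 0.34 0.01 0 0 0 ;
2.76 0.33 0.01 0 0 0 ;
2.75 0.34 0.01 0 0 0 ;
end [519.4 -61.1 141. ] [-3.141  0.     0.139] max step 2.779676240140207 turn [-0.  0. -0.]
```

jog_arm --increments "2.75 0.34 0 0 0 0 -1; 2.75 0.34 0 0 0 0 -1; 2.75 0.34 0 0 0 0 -1; 0 0 0 0 0 0 -1; 0 0 0 0 0 0 -1; 0 0 0 0 0 0 -1; 0 0 0 0 0 0 -1; 0 0 0 0 0 0 -1"

```text
clock: 7.6
eef_pos: [518.9, -62.1, 141.4]
tcp_rot: [-3.142, 0.0, 0.137]
contact_force: [0.8, 0.3, -0.9]
opening: 0.455
```

Run:
```python
from h import *
st(); 
for n in ['scene','top']:
    im=save(n,n+'6.png'); c=cam(n); u,v=proj(c,[522,-61,120]).astype(int)
    g=np.clip((im[v-45:v+45,u-60:u+60,::-1]/255.)**.5*300,0,255).astype(np.uint8); print(n,u-60,v-45)
    cv2.imwrite('pics/%s6c.png'%n,cv2.resize(g,None,fx=6,fy=6,interpolation=cv2.INTER_CUBIC))
```

```text
t 7.60 [518.9 -62.1 141.4] [-3.142  0.     0.137] F [ 0.8  0.3 -0.9] M [-0.   -0.04 -0.02] op 0.455 q [-0.12  0.3   1.93 -0.    0.9   1.31]
scene 237 164
top 295 174
```

View pics/scene6c.png

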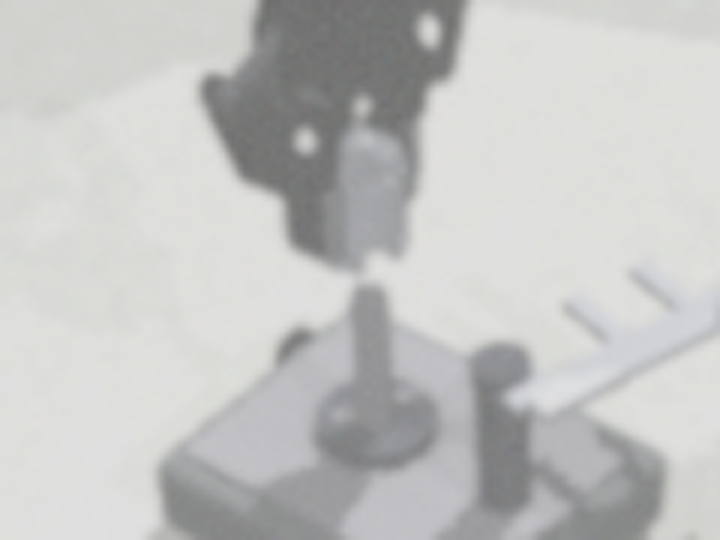

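View pics/top6c.png

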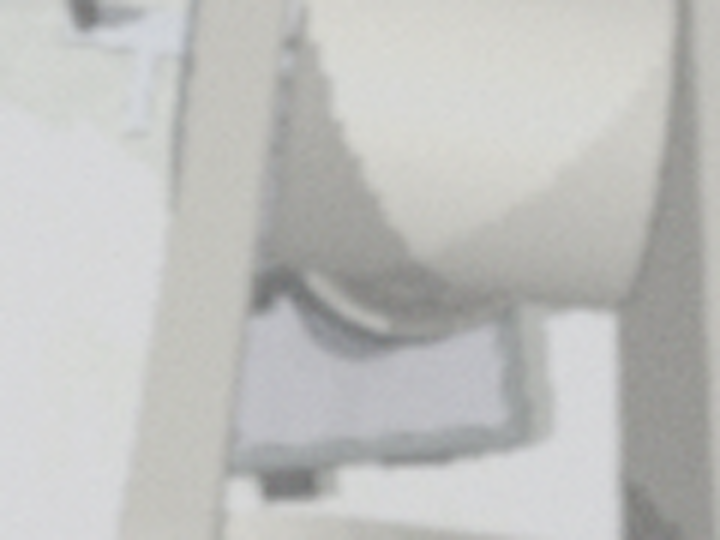

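The scene view shows the spacer directly over the shaft: its bottom is at crop (372,262) and the tip at (370,285). I'll descend onto the taper and watch the force.

jog_arm --increments "0.05 -0.1 0.6 0 0 0 -1; 0 0 0.6 0 0 0 -1; 0 0 0.6 0 0 0 -1; 0 0 0.5 0 0 0 -1; 0 0 0.3 0 0 0 -1; 0 0 0 0 0 0 -1; 0 0 0 0 0 0 -1; 0 0 0 0 0 0 -1"

```text
clock: 8.5
eef_pos: [519.9, -61.2, 115.4]
tcp_rot: [3.141, -0.0, 0.137]
contact_force: [-0.2, -1.1, -1.2]
opening: 0.459
```

jog_arm --increments "0 0 0.3 0 0 0 -1; 0 0 0.3 0 0 0 -1; 0 0 0.3 0 0 0 -1; 0 0 0.3 0 0 0 -1; 0 0 0 0 0 0 -1; 0 0 0 0 0 0 -1; 0 0 0 0 0 0 -1; 0 0 0 0 0 0 -1"

```text
clock: 9.3
eef_pos: [520.2, -61.1, 103.4]
tcp_rot: [3.141, -0.001, 0.137]
contact_force: [4.0, 0.4, -2.4]
opening: 0.457
```

jog_arm --increments "0.05 0 0.4 0 0 0 -1; 0 0 0.5 0 0 0 -1; 0 0 0.5 0 0 0 -1; 0 0 0.5 0 0 0 -1; 0 0 0.5 0 0 0 -1; 0 0 0.5 0 0 0 -1; 0 0 0 0 0 0 -1; 0 0 0 0 0 0 -1"

```text
clock: 10.1
eef_pos: [520.4, -61.0, 74.0]
tcp_rot: [-3.141, 0.0, 0.137]
contact_force: [3.0, 1.2, -2.8]
opening: 0.459
```

jog_arm --increments "0.03 0 0.3 0 0 0 -1; 0 0 0.3 0 0 0 -1; 0 0 0.3 0 0 0 -1; 0 0 0.1 0 0 0 -1; 0 0 0.1 0 0 0 -1; 0 0 0.1 0 0 0 -1; 0 0 0 0 0 0 -1; 0 0 0 0 0 0 -1"

```text
clock: 10.9
eef_pos: [520.5, -61.0, 62.2]
tcp_rot: [-3.142, 0.0, 0.137]
contact_force: [1.6, 0.8, -1.3]
opening: 0.461
```

jog_arm --increments "0 0 0.1 0 0 0 -1; 0 0 0.1 0 0 0 -1; 0 0 0.1 0 0 0 -1; 0 0 0 0 0 0 -1; 0 0 0 0 0 0 -1; 0 0 0 0 0 0 -1; 0 0 0 0 0 0 -1; 0 0 0 0 0 0 -1"

```text
clock: 11.7
eef_pos: [520.6, -61.0, 59.3]
tcp_rot: [-3.142, 0.0, 0.137]
contact_force: [0.9, 0.1, -1.0]
opening: 0.458
```

jog_arm --increments "0 0 0.1 0 0 0 -1; 0 0 0.1 0 0 0 -1; 0 0 0.1 0 0 0 -1; 0 0 0 0 0 0 -1; 0 0 0 0 0 0 -1; 0 0 0 0 0 0 -1; 0 0 0 0 0 0 -1; 0 0 0 0 0 0 -1"

```text
clock: 12.5
eef_pos: [520.7, -61.0, 56.3]
tcp_rot: [3.142, -0.0, 0.137]
contact_force: [1.1, -0.0, -0.6]
opening: 0.458
```

jog_arm --increments "0 0 0.1 0 0 0 -1; 0 0 0.05 0 0 0 -1; 0 0 0.05 0 0 0 -1; 0 0 0 0 0 0 -1; 0 0 0 0 0 0 -1; 0 0 0 0 0 0 -1; 0 0 0 0 0 0 -1; 0 0 0 0 0 0 -1"

```text
clock: 13.3
eef_pos: [520.6, -61.0, 54.3]
tcp_rot: [-3.142, 0.0, 0.137]
contact_force: [1.8, -0.8, -1.3]
opening: 0.461
```

jog_arm --increments "0 0 0.05 0 0 0 -1; 0 0 0 0 0 0 -1; 0 0 0.05 0 0 0 -1; 0 0 0 0 0 0 -1; 0 0 0 0 0 0 -1; 0 0 0 0 0 0 -1; 0 0 0 0 0 0 -1; 0 0 0 0 0 0 -1"

```text
clock: 14.1
eef_pos: [520.7, -61.0, 54.1]
tcp_rot: [3.142, -0.0, 0.137]
contact_force: [-2.7, 0.2, 11.8]
opening: 0.455
```

Contact came at TCP z 54.1 with 12 N, which is the seated height; resting on the key would read about 60.5. I'll release it and lift straight up.

jog_arm --increments "0 0 -0.05 0 0 0 -1; 0 0 0 0 0 0 0.5; 0 0 0 0 0 0 0.5; 0 0 0 0 0 0 0.5; 0 0 0 0 0 0 0.5; 0 0 -1 0 0 0 0.5; 0 0 -3.5 0 0 0 0.5; 0 0 -4.5 0 0 0 0.5"

```text
clock: 14.9
eef_pos: [519.2, -60.9, 143.8]
tcp_rot: [-3.141, 0.004, 0.137]
contact_force: [0.8, -0.2, 0.4]
opening: 0.753
```

Run:
```python
from h import *
st(); 
for n in ['scene']:
    im=save(n,n+'7.png'); c=cam(n); u,v=proj(c,[522,-61,90]).astype(int)
    g=np.clip((im[v-45:v+45,u-60:u+60,::-1]/255.)**.5*300,0,255).astype(np.uint8); print(n,u-60,v-45)
    cv2.imwrite('pics/%s7c.png'%n,cv2.resize(g,None,fx=6,fy=6,interpolation=cv2.INTER_CUBIC))
    for h in (48,54.5,88,94.5,118): print(h,((proj(c,[523,-61.3,h])-[u-60,v-45])*6).round())
```

```text
t 14.90 [519.2 -60.9 143.8] [-3.141  0.004  0.137] F [ 0.8 -0.2  0.4] M [0.01 0.03 0.03] op 0.753 q [-0.12  0.3   1.93 -0.    0.91  1.31]
scene 238 174
48 [369. 356.]
54.5 [368. 344.]
88 [364. 280.]
94.5 [363. 267.]
118 [360. 220.]
```

View pics/scene7c.png

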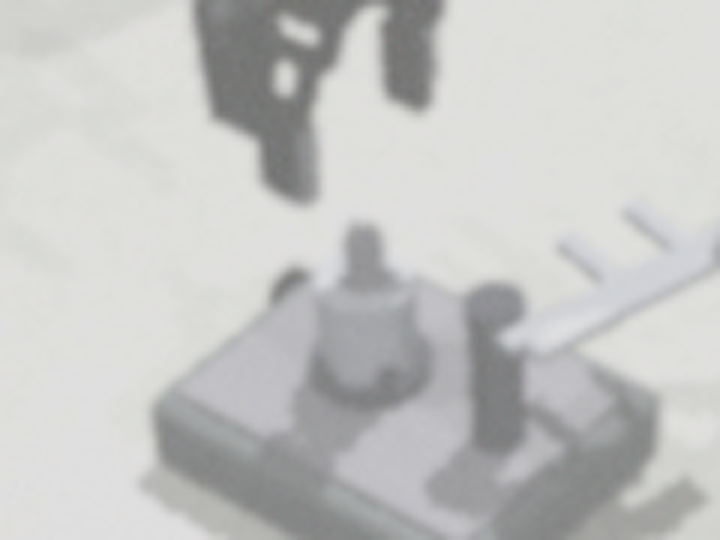

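The spacer sits home: about 30 mm of shaft shows above it, with the tip at crop row 225 and the spacer top at 288. Next is the washer. I'll go over it, keeping yaw 8°.

Run:
```python
from h import *
a=plan([487,-245,140],np.radians(8),5)
```

```text
-1.23 3.54 0.23 0 -0.001 -0.001 ;
-1.23 3.53 0.24 0.001 -0.002 0 ;
-1.23 3.54 0.23 0 -0.001 -0.001 ;
-1.24 3.54 0.23 0 -0.001 0 ;
-1.23 3.53 0.24 0.001 -0.002 -0.001 ;
end [ 487. -245.  140.] [-3.141  0.     0.14 ] max step 3.7579382645275055 turn [ 0.002 -0.007 -0.003]
```

jog_arm --increments "-1.2 3.55 0 0 0 0 0.6; -1.2 3.55 0 0 0 0 0.6; -1.25 3.55 0 0 0 0 0.6; -1.25 3.55 2 0 0 0 0.6; -1.25 3.5 2 0 0 0 0.6; 0 0 1.5 0 0 0 0.6; 0 0 0 0 0 0 0.6; 0 0 0 0 0 0 0.6"

```text
clock: 15.75
eef_pos: [483.9, -244.6, 89.2]
tcp_rot: [-3.141, 0.0, 0.137]
contact_force: [0.5, -0.4, 0.7]
opening: 0.801
```

Run:
```python
from h import *
st(); c=cam('wrist'); np.savez('cam_w8.npz',*c); im=save('wrist','w8.png')
print(proj(c,[487,-245,8]))
g=np.clip((im[150:350,220:420,::-1]/255.)**.5*300,0,255).astype(np.uint8)
cv2.imwrite('pics/w8c.png',cv2.resize(g,None,fx=3,fy=3,interpolation=cv2.INTER_CUBIC))
```

```text
t 15.75 [ 483.9 -244.6   89.2] [-3.141  0.     0.137] F [ 0.5 -0.4  0.7] M [-0.03 -0.02  0.06] op 0.801 q [-0.47  0.41  1.93  0.    0.81  0.96]
[321.9919839  202.43951647]
```

View pics/w8c.png

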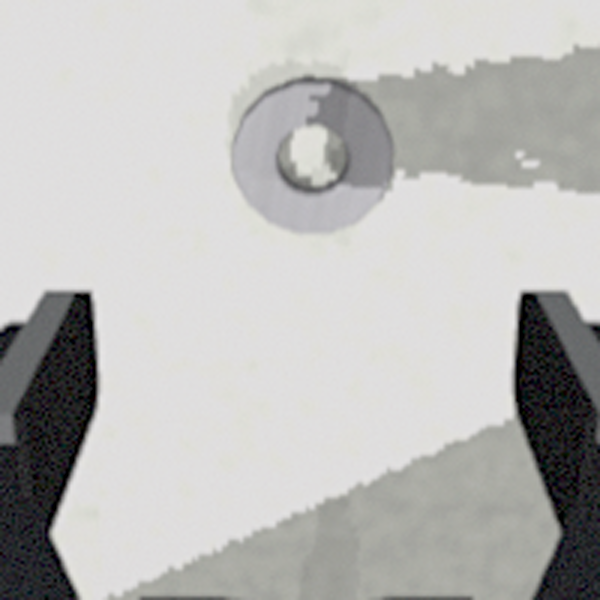

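Run:
```python
from h import *
z=np.load('cam_w8.npz'); c=[z[k] for k in z]
w=onz(c,324,201.8,8); print(w, onz(c,220+232/3-.33,201.8,8)[1]-onz(c,220+393/3-.33,201.8,8)[1])
a=plan([w[0]-1,w[1],30],0.137,3)
```

```text
[ 487.71169756 -246.43443555    8.        ] 40.199148457033914
0.07 0.07 1.99 0 0 0 ;
0.06 0.08 1.99 0 -0.001 0 ;
0.07 0.07 1.99 0 0 0 ;
end [ 486.7 -246.4   30. ] [3.141 0.    0.137] max step 1.9925109786397666 turn [ 0.    -0.001  0.   ]
```

jog_arm --increments "0.07 0.07 2 0 0 0 0.5; 0.07 0.08 2 0 0 0 0.3; 0.07 0.07 2 0 0 0 0.3; 0 0 1.2 0 0 0 0.3; 0 0 0.8 0 0 0 0.3; 0 0 0.5 0 0 0 0.3; 0 0 0.2 0 0 0 0.3; 0 0 0 0 0 0 0.3"

```text
clock: 16.6
eef_pos: [486.5, -246.7, 2.1]
tcp_rot: [3.141, -0.0, 0.137]
contact_force: [0.6, -0.2, -0.1]
opening: 0.65
```

jog_arm --increments "0 0 0 0 0 0 -1; 0 0 0 0 0 0 -1; 0 0 0 0 0 0 -1; 0 0 0 0 0 0 -1; 0 0 0 0 0 0 -1; 0 0 0 0 0 0 -1; 0 0 0 0 0 0 -1; 0 0 0 0 0 0 -1" --squeeze 25

```text
clock: 17.4
eef_pos: [486.6, -246.9, 2.6]
tcp_rot: [3.141, -0.001, 0.137]
contact_force: [-1.3, 1.0, 5.2]
opening: 0.465
```

Run:
```python
from h import *
st(); im=save('wrist','w9.png')
g=np.clip((im[190:390,220:420,::-1]/255.)**.5*300,0,255).astype(np.uint8)
cv2.imwrite('pics/w9c.png',cv2.resize(g,None,fx=3,fy=3,interpolation=cv2.INTER_CUBIC))
```

```text
t 17.40 [ 486.6 -246.9    2.6] [ 3.141e+00 -1.000e-03  1.370e-01] F [-1.3  1.   5.2] M [ 0.12  0.24 -0.11] op 0.465 q [-0.47  0.55  1.95  0.    0.64  0.96]
```

View pics/w9c.png

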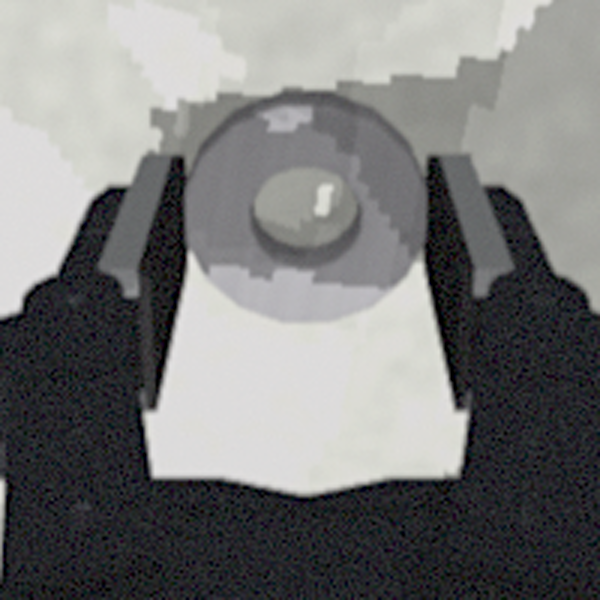

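The washer is gripped at its widest line, with the fingertips at bench level. I'll lift it and go back to the viewpoint beside the shaft.

jog_arm --increments "0 0 -0.3 0 0 0 -1; 0 0 -1 0 0 0 -1; 0 0 -3 0 0 0 -1; 0 0 -4 0 0 0 -1; 0 0 -4 0 0 0 -1; 0 0 -2.5 0 0 0 -1; 0 0 0 0 0 0 -1; 0 0 0 0 0 0 -1"

```text
clock: 18.25
eef_pos: [486.4, -246.7, 150.6]
tcp_rot: [3.141, -0.001, 0.137]
contact_force: [0.7, 0.7, -1.8]
opening: 0.467
```

Run:
```python
from h import *
st(); plan([438,-62,147],0.137,6)
```

```text
t 18.25 [ 486.4 -246.7  150.6] [ 3.141e+00 -1.000e-03  1.370e-01] F [ 0.7  0.7 -1.8] M [ 0.04 -0.03 -0.01] op 0.467 q [-0.47  0.32  1.88 -0.    0.94  0.96]
-0.38 -3.16 0.06 0 0 0 ;
-0.38 -3.16 0.05 0 0 0 ;
-0.38 -3.16 0.06 0 -0.001 0 ;
-0.37 -3.16 0.05 0.001 0 0 ;
-0.38 -3.16 0.06 0 0 0 ;
-0.38 -3.16 0.06 0 0 0 ;
end [438. -62. 147.] [-3.141 -0.     0.137] max step 3.183331588132157 turn [ 0.001 -0.001 -0.   ]
```

jog_arm --increments "-0.38 -3.16 0.05 0 0 0 -1; -0.38 -3.16 0.05 0 0 0 -1; -0.38 -3.16 0.05 0 0 0 -1; -0.38 -3.16 0.05 0 0 0 -1; -0.38 -3.16 0.05 0 0 0 -1; -0.38 -3.16 0.05 0 0 0 -1; 0 0 0 0 0 0 -1; 0 0 0 0 0 0 -1"

```text
clock: 19.05
eef_pos: [437.1, -61.5, 145.9]
tcp_rot: [-3.141, 0.002, 0.139]
contact_force: [1.0, 0.4, -0.8]
opening: 0.467
```

Run:
```python
from h import *
st(); c=cam('wrist'); np.savez('cam_w10.npz',*c); im=save('wrist','w10.png'); 
g=np.clip((im[:,:,::-1]/255.)**.5*300,0,255).astype(np.uint8); cv2.imwrite('pics/w10a.png',g)
u,v=proj(c,[523,-61.3,88]); x=int(u)-50;y=max(0,int(v)-40); print(x,y)
a=cv2.resize(g[y:y+80,x:x+100],None,fx=6,fy=6,interpolation=cv2.INTER_CUBIC)
b=cv2.resize(g[230:350,240:400],None,fx=4.5,fy=4.5,interpolation=cv2.INTER_CUBIC)
cv2.imwrite('pics/w10b.png',a);cv2.imwrite('pics/w10c.png',b)
```

```text
t 19.05 [437.1 -61.5 145.9] [-3.141e+00  2.000e-03  1.390e-01] F [ 1.   0.4 -0.8] M [-0.04  0.04 -0.01] op 0.467 q [-0.14  0.18  2.09 -0.    0.87  1.29]
290 45
```

View pics/w10b.png

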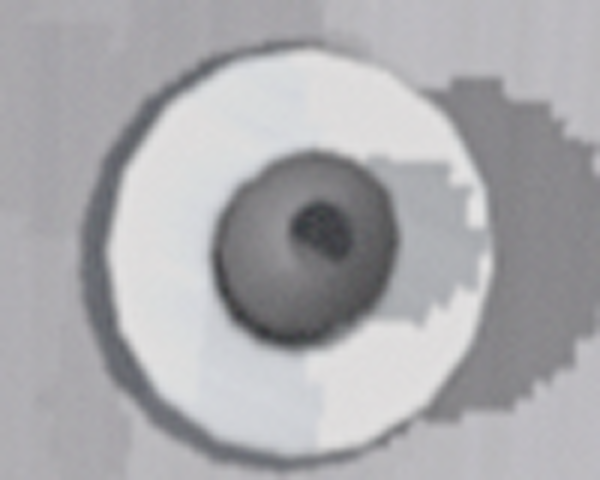

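View pics/w10c.png

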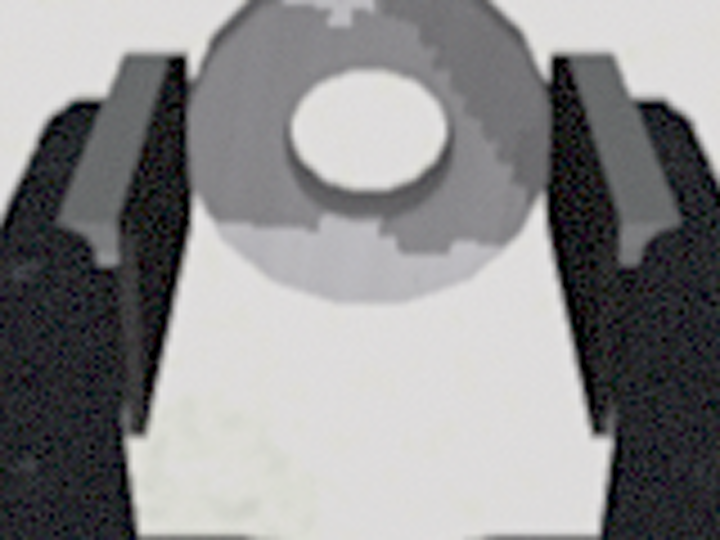

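Run:
```python
from h import *
z=np.load('cam_w10.npz'); c=[z[k] for k in z]; p=r.sense()['eef_pos']
f=lambda a,o,s:(o[0]+a[0]/s-.42,o[1]+a[1]/s-.42)
sp=onz(c,*f((299,252),(290,45),6),88);tip=onz(c,*f((321,230),(290,45),6),118)
print('spacer',sp,'tip',tip)
ends=[onz(c,*f(e,(290,45),6),88) for e in [(108,252),(490,252),(299,45),(299,458)]]; print('dia',np.linalg.norm(ends[0]-ends[1]),np.linalg.norm(ends[2]-ends[3]))
h=p[2]+5.4
w=onz(c,*f((370,141),(240,230),4.5),h); print('washer',w,w-p)
wb=onz(c,*f((370,303),(240,230),4.5),h); print('near edge',wb,'-> centre x ~',wb+np.array([21*np.cos(.139),21*np.sin(.139),0]))
ends=[onz(c,*f(e,(240,230),4.5),h) for e in [(188,141),(552,141)]];print('dia',np.linalg.norm(ends[0]-ends[1]),(ends[0]+ends[1])/2)
print('shift',(sp+tip)/2-w)
```

```text
spacer [522.38515454 -61.00323868  88.        ] tip [523.02259662 -61.13979534 118.        ]
dia 38.547821004860126 39.31496677308975
washer [438.72921228 -61.90469322 151.51117847] [1.21736981 0.16644851 5.4       ]
near edge [418.34662082 -64.75627494 151.51117847] -> centre x ~ [439.14407675 -61.84666553 151.51117847]
dia 39.64674077391266 [438.72905199 -61.90354688 151.51117847]
shift [ 83.9746633    0.83317622 -48.51117847]
```

jog_arm --increments "2.8 0.32 0 0 0 0 -1; 2.8 0.32 0 0 0 0 -1; 2.78 0.32 0 0 0 0 -1; 0 0 0 0 0 0 -1; 0 0 0.6 0 0 0 -1; 0 0 0.6 0 0 0 -1; 0 0 0.3 0 0 0 -1; 0 0 0 0 0 0 -1"

```text
clock: 19.9
eef_pos: [521.0, -60.1, 131.0]
tcp_rot: [-3.141, 0.002, 0.136]
contact_force: [-1.0, -0.4, 0.3]
opening: 0.467
```

Run:
```python
from h import *
st(); plan([521.6,-60.8,124],0.139,1)
for n in ['scene']:
    im=save(n,n+'11.png'); c=cam(n); u,v=proj(c,[522,-61,110]).astype(int)
    g=np.clip((im[v-45:v+45,u-60:u+60,::-1]/255.)**.5*300,0,255).astype(np.uint8)
    cv2.imwrite('pics/%s11c.png'%n,cv2.resize(g,None,fx=6,fy=6,interpolation=cv2.INTER_CUBIC))
```

```text
t 19.90 [521.  -60.1 131. ] [-3.141e+00  2.000e-03  1.360e-01] F [-1.  -0.4  0.3] M [-0.03 -0.    0.06] op 0.467 q [-0.12  0.32  1.94 -0.    0.88  1.32]
0.05 0.07 0.7 0 0.002 -0.003 ;
end [521.6 -60.8 124. ] [-3.141 -0.     0.139] max step 0.7052659073002182 turn [-0.     0.002 -0.003]
```

View pics/scene11c.png

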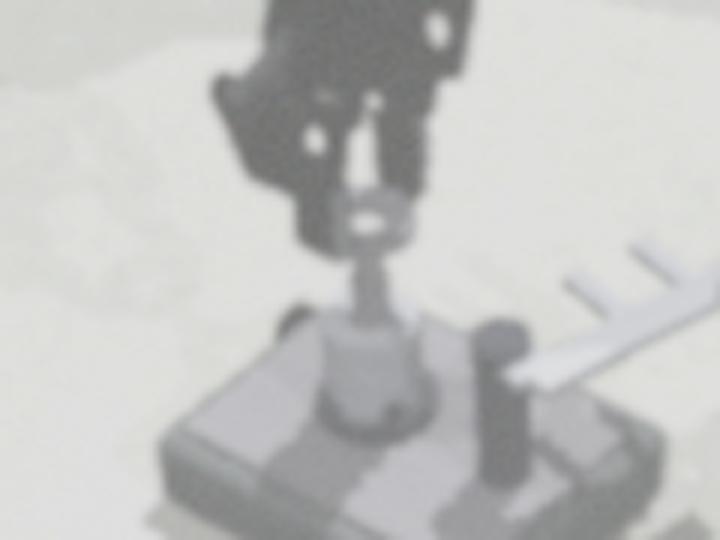

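The washer hovers level over the tip at crop (370,215). I'll descend gently.

jog_arm --increments "0.05 0.07 0.5 0 0 0 -1; 0 0 0.5 0 0 0 -1; 0 0 0.3 0 0 0 -1; 0 0 0.3 0 0 0 -1; 0 0 0.2 0 0 0 -1; 0 0 0.2 0 0 0 -1; 0 0 0 0 0 0 -1; 0 0 0 0 0 0 -1"

```text
clock: 20.75
eef_pos: [522.8, -60.6, 111.8]
tcp_rot: [3.142, -0.0, 0.137]
contact_force: [-0.3, -0.1, -0.5]
opening: 0.468
```

jog_arm --increments "-0.05 0 0.3 0 0 0 -1; 0 0 0.3 0 0 0 -1; 0 0 0.3 0 0 0 -1; 0 0 0.3 0 0 0 -1; 0 0 0 0 0 0 -1; 0 0 0 0 0 0 -1; 0 0 0 0 0 0 -1; 0 0 0 0 0 0 -1"

```text
clock: 21.55
eef_pos: [522.3, -60.7, 99.9]
tcp_rot: [3.142, -0.0, 0.137]
contact_force: [-0.5, 1.4, 0.1]
opening: 0.47
```

jog_arm --increments "0 0 0.3 0 0 0 -1; 0 0 0.2 0 0 0 -1; 0 0 0.1 0 0 0 -1; 0 0 0.1 0 0 0 -1; 0 0 0 0 0 0 -1; 0 0 0 0 0 0 -1; 0 0 0 0 0 0 -1; 0 0 0 0 0 0 -1"

```text
clock: 22.35
eef_pos: [522.2, -60.7, 92.9]
tcp_rot: [3.142, -0.0, 0.137]
contact_force: [0.2, 0.7, -0.6]
opening: 0.465
```

jog_arm --increments "0 0 0.1 0 0 0 -1; 0 0 0.05 0 0 0 -1; 0 0 0 0 0 0 -1; 0 0 0.05 0 0 0 -1; 0 0 0 0 0 0 -1; 0 0 0 0 0 0 -1; 0 0 0 0 0 0 -1; 0 0 0 0 0 0 -1"

```text
clock: 23.15
eef_pos: [522.2, -60.7, 90.8]
tcp_rot: [3.142, 0.0, 0.137]
contact_force: [0.4, 0.2, -0.1]
opening: 0.466
```

jog_arm --increments "0 0 0.05 0 0 0 -1; 0 0 0 0 0 0 -1; 0 0 0.05 0 0 0 -1; 0 0 0 0 0 0 -1; 0 0 0 0 0 0 -1; 0 0 0 0 0 0 -1; 0 0 0 0 0 0 -1; 0 0 0 0 0 0 -1"

```text
clock: 23.95
eef_pos: [522.4, -60.7, 90.5]
tcp_rot: [3.141, -0.0, 0.137]
contact_force: [-3.3, 0.0, 9.8]
opening: 0.467
```

Contact came at z 90.5 with 10 N, so the washer is on the spacer (90.6 expected). I'll release and lift.

jog_arm --increments "0 0 -0.05 0 0 0 -1; 0 0 0 0 0 0 0.4; 0 0 0 0 0 0 0.4; 0 0 0 0 0 0 0.4; 0 0 0 0 0 0 0.4; 0 0 -1 0 0 0 0.4; 0 0 -3 0 0 0 0.4; 0 0 -3 0 0 0 0.4"

```text
clock: 24.75
eef_pos: [521.7, -60.7, 161.2]
tcp_rot: [-3.141, 0.001, 0.137]
contact_force: [1.0, 0.1, -0.7]
opening: 0.698
```

Run:
```python
from h import *
st()
for n in ['scene','top']:
    im=save(n,n+'12.png'); c=cam(n); u,v=proj(c,[545,-30,100]).astype(int)
    g=np.clip((im[v-45:v+45,u-60:u+60,::-1]/255.)**.5*300,0,255).astype(np.uint8); print(n,u-60,v-45)
    cv2.imwrite('pics/%s12c.png'%n,cv2.resize(g,None,fx=6,fy=6,interpolation=cv2.INTER_CUBIC))
    for h in (88,94.5,96,102.5,118): print(h,((proj(c,[523,-61.3,h])-[u-60,v-45])*6).round())
```

```text
t 24.75 [521.7 -60.7 161.2] [-3.141e+00  1.000e-03  1.370e-01] F [ 1.   0.1 -0.7] M [-0.    0.    0.05] op 0.698 q [-0.12  0.28  1.91 -0.    0.95  1.32]
scene 254 169
88 [268. 310.]
94.5 [267. 297.]
96 [267. 294.]
102.5 [266. 281.]
118 [264. 250.]
top 282 165
88 [440. 337.]
94.5 [440. 335.]
96 [441. 334.]
102.5 [442. 333.]
118 [444. 328.]
```

View pics/scene12c.png

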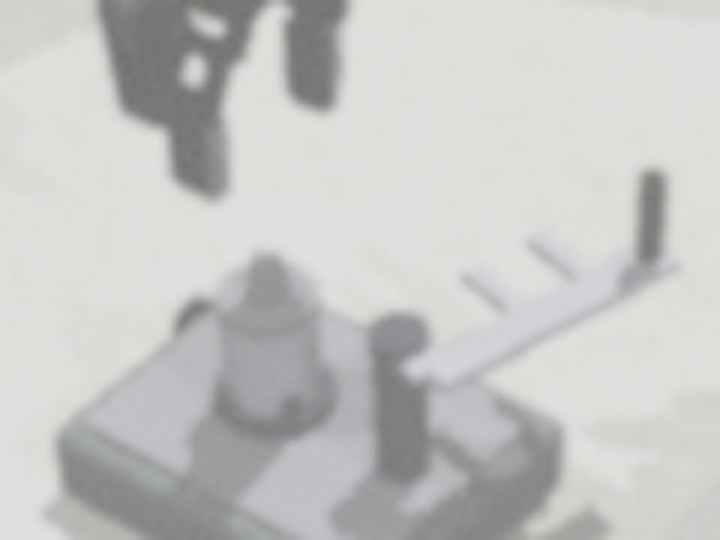

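The washer lies flat on the spacer, seen at crop (268,300), and the fingers are clear. Next I'll go over the peg at about (623,49).

Run:
```python
from h import *
plan([623,49,162],0.137,5)
```

```text
2.24 -1.91 0.06 0 -0.001 0 ;
2.25 -1.91 0.06 0.001 -0.002 0 ;
2.24 -1.92 0.06 0 -0.001 0 ;
2.25 -1.91 0.06 0 -0.001 0 ;
2.24 -1.91 0.05 0.001 -0.002 0 ;
end [623.  49. 162.] [-3.141  0.     0.137] max step 2.9519823847712914 turn [ 0.002 -0.007 -0.   ]
```

jog_arm --increments "2.25 -1.9 -0.1 0 0 0 0.4; 2.25 -1.9 0 0 0 0 0.4; 2.25 -1.9 0 0 0 0 0.4; 2.25 -1.9 0 0 0 0 0.4; 2.25 -1.9 0 0 0 0 0.4; 0 0 0 0 0 0 0.4; 0 0 0 0 0 0 0.4; 0 0 0 0 0 0 0.4"

```text
clock: 25.65
eef_pos: [619.8, 48.1, 161.0]
tcp_rot: [3.141, 0.001, 0.137]
contact_force: [-0.0, 0.2, 1.4]
opening: 0.7
```

Run:
```python
from h import *
st(); c=cam('wrist'); np.savez('cam_w13.npz',*c); im=save('wrist','w13.png'); print(proj(c,[623,49,144.5]))
g=np.clip((im[:,:,::-1]/255.)**.5*300,0,255).astype(np.uint8); cv2.imwrite('pics/w13a.png',g)
```

```text
t 25.65 [619.8  48.1 161. ] [3.141e+00 1.000e-03 1.370e-01] F [-0.   0.2  1.4] M [ 0.02  0.   -0.06] op 0.700 q [ 0.08  0.42  1.7  -0.    1.02  1.51]
[319.83122929 238.46166518]
```

View pics/w13a.png

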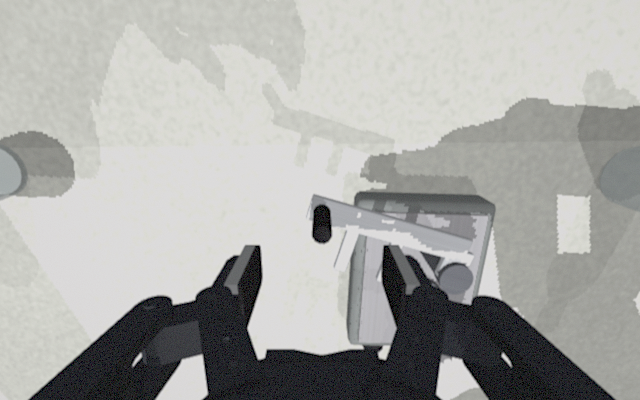

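Run:
```python
from h import *
z=np.load('cam_w13.npz'); c=[z[k] for k in z]
print(onz(c,321.3,235.5,144.5), onz(c,456,277,115))
print(plan([623.3,49,116],0.137,2))
```

```text
[624.89225608  48.43466989 144.5       ] [593.33970589 -49.56027195 115.        ]
0.18 -0.03 2.26 0 0 0 ;
0.18 -0.02 2.25 0 0.001 -0.001 ;
end [623.3  49.  116. ] [ 3.141 -0.     0.137] max step 2.2673552875542025 turn [ 0.     0.001 -0.001]
(array([623.26909702,  48.95241811, 116.01255547]), array([ 3.14147262e+00, -6.58212485e-05,  1.37226765e-01]))
```

jog_arm --increments "0.2 0 1.5 0 0 0 0.4; 0.2 0 1.5 0 0 0 0.2; 0 0 1 0 0 0 0; 0 0 0.5 0 0 0 -0.3; 0 0 0 0 0 0 -1; 0 0 0 0 0 0 -1; 0 0 0 0 0 0 -1; 0 0 0 0 0 0 -1" --squeeze 20

```text
clock: 26.5
eef_pos: [623.9, 48.9, 115.7]
tcp_rot: [3.141, 0.002, 0.137]
contact_force: [-0.5, -3.1, -9.9]
opening: 0.128
```

jog_arm --increments "0 0 0 0 0 0 -1; 0 0 0 0 0 0 -1; 0 0 0 0 0 0 -1; 0 0 0 0 0 0 -1; 0 0 0 0 0 0 -1; 0 0 0 0 0 0 -1; 0 0 0 0 0 0 -1; 0 0 0 0 0 0 -1"

```text
clock: 27.3
eef_pos: [623.9, 48.9, 115.7]
tcp_rot: [3.141, 0.002, 0.137]
contact_force: [-1.5, -4.7, -13.1]
opening: 0.128
```

The peg is gripped: opening 0.128 is about 12 mm. I'll plan the arc about the pivot in chords.

```bash
cat >> h.py <<'E'
def arc(a1,n,piv=(587.5,-54.),R=109.,z=None):
    s=r.sense(); p=s['eef_pos']; v=p[:2]-piv; a0=np.arctan2(v[1],v[0])%(2*np.pi); print('now ang',np.degrees(a0),'r',np.hypot(*v))
    y=s['tcp_rot'][2]; tx=np.array([np.cos(y),np.sin(y)]);ty=np.array([np.sin(y),-np.cos(y)])
    q=p[:2].copy()
    for i in range(n):
        a=a0+(np.radians(a1)-a0)*(i+1)/n; g=np.array(piv)+R*np.array([np.cos(a),np.sin(a)])
        d=g-q; d=np.round([d@tx/10,d@ty/10],2); q=q+10*(d[0]*tx+d[1]*ty); print('%g %g 0 0 0 0 -1;'%tuple(d), end=' ')
    print(q)
E
python3 - <<'E'
from h import *
arc(135,7)
E
```

```text
now ang 70.51698447926596 r 109.1485406330252
-1.62 -0.66 0 0 0 0 -1; -1.7 -0.41 0 0 0 0 -1; -1.75 -0.13 0 0 0 0 -1; -1.74 0.15 0 0 0 0 -1; -1.7 0.42 0 0 0 0 -1; -1.61 0.7 0 0 0 0 -1; -1.47 0.94 0 0 0 0 -1; [510.46496455  23.08404648]
```

jog_arm --increments "-1.6 -0.65 0 0 0 0 -1; -1.7 -0.4 0 0 0 0 -1; -1.75 -0.15 0 0 0 0 -1; -1.75 0.15 0 0 0 0 -1; -1.7 0.4 0 0 0 0 -1; -1.6 0.7 0 0 0 0 -1; -1.45 0.95 0 0 0 0 -1; 0 0 0 0 0 0 -1"

```text
clock: 28.1
eef_pos: [509.1, 24.4, 116.8]
tcp_rot: [-3.139, 0.002, 0.136]
contact_force: [-8.2, 7.6, -3.3]
opening: 0.128
```

Run:
```python
from h import *
st(); arc(178,6)
```

```text
t 28.10 [509.1  24.4 116.8] [-3.139e+00  2.000e-03  1.360e-01] F [-8.2  7.6 -3.3] M [1.19 1.29 0.1 ] op 0.128 q [0.04 0.32 1.98 0.   0.84 1.48]
now ang 134.9813179402724 r 110.89023949536701
-0.92 1.04 0 0 0 0 -1; -0.91 1.01 0 0 0 0 -1; -0.78 1.12 0 0 0 0 -1; -0.63 1.21 0 0 0 0 -1; -0.48 1.28 0 0 0 0 -1; -0.32 1.32 0 0 0 0 -1; [478.52924143 -50.18727003]
```

Run:
```python
from h import *
arc(178,6,piv=(586,-52.7),R=109.5)
```

```text
now ang 134.90657915150229 r 108.91047938438298
-1.08 0.85 0 0 0 0 -1; -0.91 1.02 0 0 0 0 -1; -0.79 1.12 0 0 0 0 -1; -0.64 1.21 0 0 0 0 -1; -0.48 1.29 0 0 0 0 -1; -0.32 1.33 0 0 0 0 -1; [476.52932237 -48.84550859]
```

jog_arm --increments "-1.1 0.85 0 0 0 0 -1; -0.9 1 0 0 0 0 -1; -0.8 1.1 0 0 0 0 -1; -0.65 1.2 0 0 0 0 -1; -0.5 1.3 0 0 0 0 -1; -0.3 1.3 0 0 0 0 -1; 0 0 0 0 0 0 -1; 0 0 0 0 0 0 -1"

```text
clock: 28.9
eef_pos: [477.0, -45.2, 116.6]
tcp_rot: [-3.134, 0.002, 0.134]
contact_force: [-7.0, 24.3, 2.4]
opening: 0.13
```

Run:
```python
from h import *
st(); arc(190,4,piv=(586,-52.7),R=109.5)
im=save('scene','scene14.png'); c=cam('scene'); u,v=proj(c,[510,-55,110]).astype(int)
g=np.clip((im[v-45:v+45,u-60:u+60,::-1]/255.)**.5*300,0,255).astype(np.uint8)
cv2.imwrite('pics/scene14c.png',cv2.resize(g,None,fx=6,fy=6,interpolation=cv2.INTER_CUBIC))
```

```text
t 28.90 [477.  -45.2 116.6] [-3.134e+00  2.000e-03  1.340e-01] F [-7.  24.3  2.4] M [3.73 1.17 0.02] op 0.130 q [-0.1   0.28  2.04  0.01  0.82  1.33]
now ang 176.08319484801265 r 109.25825459209652
-0.14 0.65 0 0 0 0 -1; -0.07 0.66 0 0 0 0 -1; -0.03 0.66 0 0 0 0 -1; 0 0.67 0 0 0 0 -1; [478.13594278 -71.72118208]
```

View pics/scene14c.png

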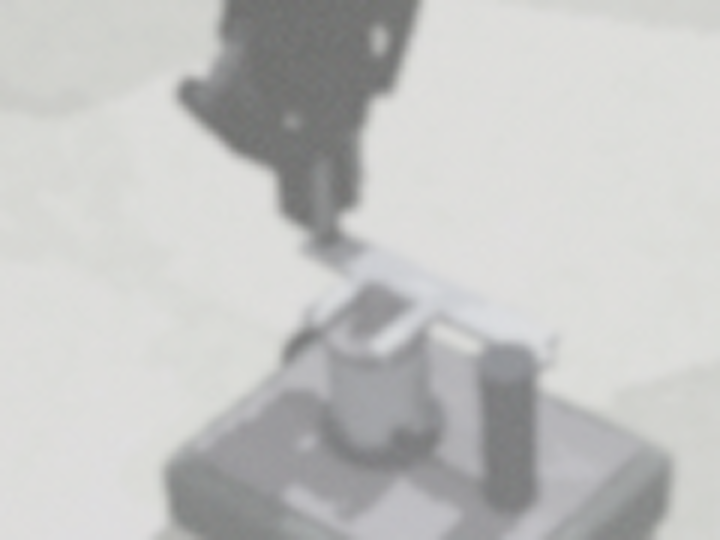

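The peg is now at about 176° and the tool meets 24 N against closing. That is far more than the 1.1 N needed to swing the keeper, so it is at its stop. The scene view shows the fork around the shaft over the washer. I'll relax the push a little, release, lift, and check.

jog_arm --increments "0 -0.2 0 0 0 0 -1; 0 0 0 0 0 0 0; 0 0 0 0 0 0 0; 0 0 0 0 0 0 0; 0 0 -1 0 0 0 0; 0 0 -2.5 0 0 0 0; 0 0 -3.5 0 0 0 0; 0 0 -3.5 0 0 0 0"

```text
clock: 29.75
eef_pos: [478.4, -47.2, 223.2]
tcp_rot: [-3.142, -0.0, 0.137]
contact_force: [0.7, 0.8, -0.8]
opening: 0.503
```

jog_arm --increments "-1 -4 0 0 0 0 0; -2 -4 0 0 0 0 0; -2 -4 0 0 0 0 0; -2 -4 0 0 0 0 0; -1 -3 0 0 0 0 0; 0 -3 0 0 0 0 0; 0 0 0 0 0 0 0; 0 0 0 0 0 0 0"

```text
clock: 30.55
eef_pos: [369.4, 160.4, 222.0]
tcp_rot: [-3.142, -0.001, 0.139]
contact_force: [0.2, 1.3, 0.5]
opening: 0.501
```

Run:
```python
from h import *
st()
for n in ['scene','top']:
    im=save(n,n+'15.png'); c=cam(n); u,v=proj(c,[530,-55,100]).astype(int)
    g=np.clip((im[v-45:v+45,u-60:u+60,::-1]/255.)**.5*300,0,255).astype(np.uint8); print(n,u-60,v-45)
    cv2.imwrite('pics/%s15c.png'%n,cv2.resize(g,None,fx=6,fy=6,interpolation=cv2.INTER_CUBIC))
```

```text
t 30.55 [369.4 160.4 222. ] [-3.142e+00 -1.000e-03  1.390e-01] F [0.2 1.3 0.5] M [ 0.03 -0.03 -0.03] op 0.501 q [ 0.41  0.01  2.09 -0.    1.05  1.84]
scene 242 171
top 292 172
```

View pics/scene15c.png

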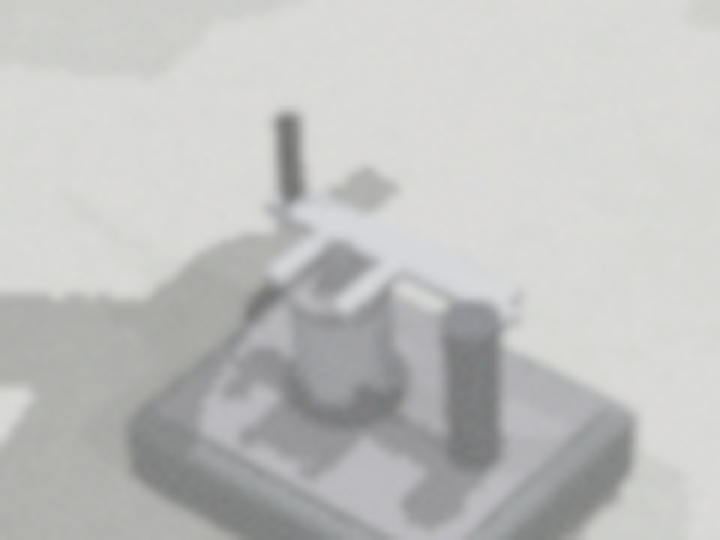

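View pics/top15c.png

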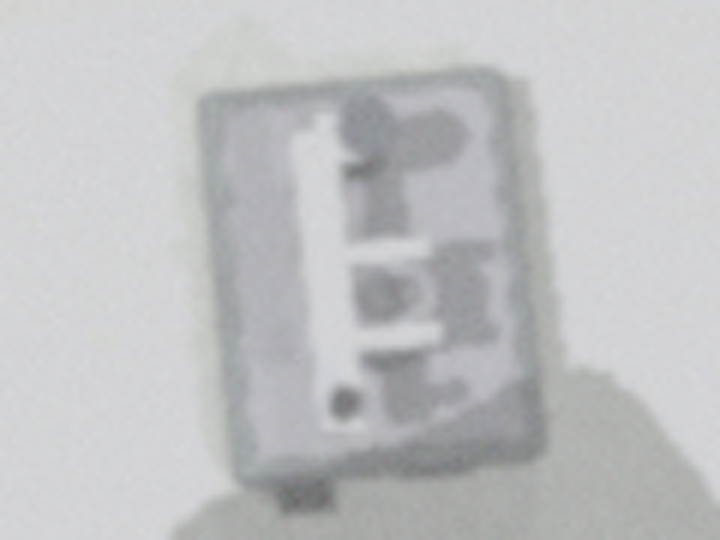

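```bash
python3 - <<'E'
from h import *
T=cam('top');S=cam('scene')
def tri(p,q):
    o1,d1=ray(T,*p);o2,d2=ray(S,*q); x=np.linalg.lstsq(np.stack([d1,-d2],1),o2-o1,rcond=None)[0]
    return (o1+d1*x[0]+o2+d2*x[1])/2
end_s=onz(S,242+287/6-.4,171+117/6-.4,144.5); end_t=onz(T,292+345/6-.4,172+404/6-.4,140); beg=np.array([623.2,49.3])
print(end_s,end_t)
post_t=onz(T,292+366/6-.4,172+122/6-.4,115);print('post',post_t,onz(S,242+472/6-.4,171+318/6-.4,115))
for piv in [(587.5,-54),(586,-52.7),post_t[:2]]:
  for e in (end_s[:2],end_t[:2],np.array([477.5,-47])):
    f=lambda p:np.degrees(np.arctan2(p[1]-piv[1],p[0]-piv[0]))%360
    print(np.round(piv,1),e.round(1),np.radians(f(e)-f(beg)).round(3))
E
python3 - <<'E'
import cv2,numpy as np
a=cv2.imread('pics/top0.png');b=cv2.imread('pics/top15.png');cv2.imwrite('pics/cmp.png',np.clip(np.vstack([a[90:290,130:530],b[90:290,130:530]]).astype(float)*1.6,0,255).astype(np.uint8))
E
```

```text
[477.06885638 -43.2421565  144.5       ] [477.42385247 -44.83335833 140.        ]
post [587.43337942 -53.59516828 115.        ] [590.33079159 -56.956888   115.        ]
[587.5 -54. ] [477.1 -43.2] 1.806
[587.5 -54. ] [477.4 -44.8] 1.82
[587.5 -54. ] [477.5 -47. ] 1.84
[586.  -52.7] [477.1 -43.2] 1.834
[586.  -52.7] [477.4 -44.8] 1.848
[586.  -52.7] [477.5 -47. ] 1.868
[587.4 -53.6] [477.1 -43.2] 1.812
[587.4 -53.6] [477.4 -44.8] 1.826
[587.4 -53.6] [477.5 -47. ] 1.845
```

View pics/cmp.png

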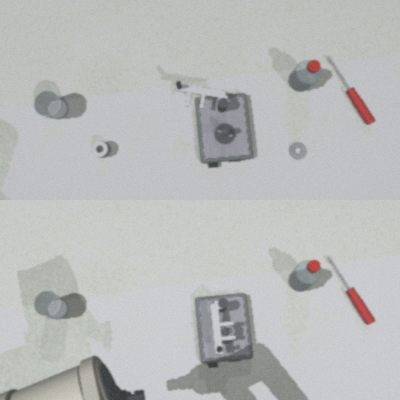

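The bystanders are unmoved. My image estimate of the keeper angle is 1.81-1.87 rad, which is too close to the 1.82 limit. I have time, so I'll push the peg again with shut fingers to confirm it's at the stop.

Run:
```python
from h import *
plan([478,2,160],0.139,6)
```

```text
1.43 2.85 1.03 0 0 0 ;
1.44 2.84 1.03 0 0 -0.001 ;
1.43 2.85 1.02 0 0 0 ;
1.43 2.84 1.03 0 0 -0.001 ;
1.43 2.85 1.03 0 0 0 ;
1.43 2.85 1.03 0 0 0 ;
end [478.   2. 160.] [ 3.141 -0.     0.139] max step 3.35086555982182 turn [ 0.    -0.    -0.002]
```

jog_arm --increments "1.45 2.85 1 0 0 0 -1; 1.45 2.85 1 0 0 0 -1; 1.45 2.85 1 0 0 0 -1; 1.45 2.85 1 0 0 0 -1; 1.4 2.85 1 0 0 0 -1; 1.4 2.85 1 0 0 0 -1; 0 0 0 0 0 0 -1; 0 0 0 0 0 0 -1"

```text
clock: 31.45
eef_pos: [477.4, 0.9, 161.0]
tcp_rot: [-3.141, 0.001, 0.133]
contact_force: [-0.3, -0.1, 0.6]
opening: 0.001
```

jog_arm --increments "0 0 1.5 0 0 0 -1; 0 0 1.5 0 0 0 -1; 0 0 1 0 0 0 -1; -0.1 0.5 0 0 0 0 -1; 0 0.5 0 0 0 0 -1; 0 0.5 0 0 0 0 -1; 0 0.3 0 0 0 0 -1; 0 0 0 0 0 0 -1"

```text
clock: 32.25
eef_pos: [479.6, -16.1, 121.7]
tcp_rot: [3.141, -0.001, 0.136]
contact_force: [-0.7, -0.1, 0.3]
opening: -0.002
```

jog_arm --increments "0 0.3 0 0 0 0 -1; 0 0.3 0 0 0 0 -1; 0 0.2 0 0 0 0 -1; 0 0.2 0 0 0 0 -1; 0 0 0 0 0 0 -1; 0 0 0 0 0 0 -1; 0 0 0 0 0 0 -1; 0 0 0 0 0 0 -1"

```text
clock: 33.05
eef_pos: [480.4, -24.6, 121.2]
tcp_rot: [-3.14, 0.0, 0.136]
contact_force: [-0.5, 7.6, 1.4]
opening: 0.003
```

jog_arm --increments "0 0.1 0 0 0 0 -1; 0 0.1 0 0 0 0 -1; 0 0 0 0 0 0 -1; 0 0 0 0 0 0 -1; 0 0 0 0 0 0 -1; 0 0 0 0 0 0 -1; 0 0 0 0 0 0 -1; 0 0 0 0 0 0 -1"

```text
clock: 33.85
eef_pos: [480.4, -25.1, 121.3]
tcp_rot: [-3.137, 0.0, 0.135]
contact_force: [-1.5, 18.1, 2.7]
opening: 0.001
```

The push force rose by 10 N in half a millimetre, so that is a rigid stop and the keeper is fully closed. I'll back off along +y, lift, and make a final check.

jog_arm --increments "0 -0.5 0 0 0 0 -1; 0 -1.5 0 0 0 0 -1; 0 -2 0 0 0 0 -1; 0 -2 -2 0 0 0 -1; 0 -3 -4 0 0 0 -1; -2 -4 -3 0 0 0 -1; -3 -4 -1 0 0 0 -1; 0 0 0 0 0 0 -1"

```text
clock: 34.65
eef_pos: [408.1, 133.6, 220.4]
tcp_rot: [-3.14, -0.001, 0.14]
contact_force: [-0.0, -0.5, -0.7]
opening: 0.004
```

Run:
```python
from h import *
st()
g=[]
for n in ['scene','top']:
    im=save(n,n+'16.png'); c=cam(n); u,v=proj(c,[530,-55,100]).astype(int)
    g.append(cv2.resize(np.clip((im[v-45:v+45,u-60:u+60,::-1]/255.)**.5*300,0,255).astype(np.uint8),None,fx=3,fy=3,interpolation=cv2.INTER_CUBIC))
cv2.imwrite('pics/fin.png',np.hstack(g))
```

```text
t 34.65 [408.1 133.6 220.4] [-3.14e+00 -1.00e-03  1.40e-01] F [-0.  -0.5 -0.7] M [ 0.   -0.    0.05] op 0.004 q [0.31 0.05 2.04 0.   1.04 1.74]
```

View pics/fin.png

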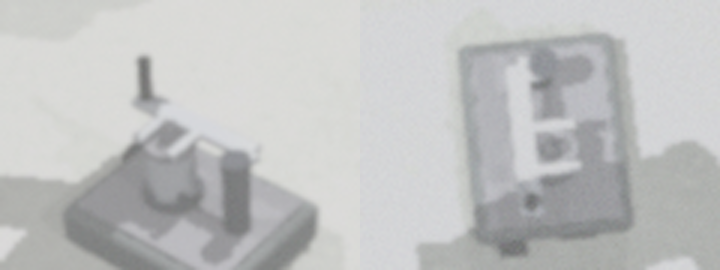

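The final views show the fork around the shaft over the washer, with the bar parallel to the housing and the arm clear. I'll hand it in.

```bash
python3 -c "
from rig import r
print(r.sign_off())"
```

```text
the job is handed in; nothing more can be done
None
```

I handed the job in at about 35 s of the 72 s allowed. The spacer is seated over the key, the washer is on top of it, and the keeper is at its stop; sign-off gave no verdict.

- **Spacer:** I measured the notches at about 58° and the key at 69°, and set the spacer to match before lowering it. It went straight over the key without any searching. First contact was at tool height 54.1 mm (54 expected when home, 60.5 if resting on the key), with about 12 N.
- **Washer:** It touched down at tool height 90.5 mm (90.6 expected), with about 10 N. The scene image showed it lying flat on the spacer.
- **Keeper:** I swung it by its peg until it met about 24 N. A second push with shut fingers met a rigid stop, with the force rising 10 N in 0.5 mm.
- **Keeper angle check that disagreed:** My image estimates of the keeper angle after the swing were 1.81–1.87 rad. These straddle the 1.82 limit and fall short of the nominal 1.9. I relied on the second push rather than the images.
- **Clearance:** In the top view taken after the swing, the beaker, bottle and screwdriver looked unmoved. The arm was clear of everything at hand-in, reading about 0 N.

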